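Release a setting bar from a left-hand clamp and put it back in its fitted case

ROBOT

A 6-joint arm with a two-finger parallel gripper is mounted at the origin on the work surface. World frame = base frame: x ahead of the robot, y to its left, z up, the work surface at z = 0. Lengths are in m, angles in degrees, forces in N, time in s.
With the tool pointing down it reaches from about 0.4 to 0.825 m from the base axis. Payload 7 kg.
Tool frame: the origin (TCP) lies on the centre line of the jaws, within the pads' length; the fingertips stand r.nose_length ahead of it and the grasp point (between the pads) lies 2 mm behind it (r.nose_length is the distance from the TCP to the fingertips, in m); z points along the fingers, y is the direction in which the jaws open and shut (so a half turn about z gives the same grasp; the last joint's range is limited). The gripper opens to 88 mm and grips with 3 to 60 N. Pads are 19 mm wide; open, the fingers measure 130 mm over their backs; the gripper's body (78 mm by 193 mm) begins 47 mm behind the grasp point.
Start: joints at [79.59, 20.546, 0.682, 0, -70.136, -16.507], TCP at [0.306, 0.602, 0.244] pointing down, gripper open.
Joint ranges: [-176.03, 176.03], [-82.01, 121.73], [-58.28, 71.71], [-173.87, 95.51], [-174.79, -0.11], [-173.66, 173.66]. Speed limits (degrees/s): [136.94, 136.94, 172.46, 180, 180, 180].

INTERFACE

Orientations are given as [roll, pitch, yaw] about the fixed x, y, z axes, in that order (R = Rz(yaw) Ry(pitch) Rx(roll)).
In Python, from plant import r gives the robot as it stands.
- The arm moves only by the tool apply_moves, never from a script. Its argument "targets" is a list of rows, each a list of 3 entries, a list of its own where there are three numbers: the shift along the tool's x, y, z scaled (see below), then the turn, a rotation vector about the tool's x, y, z scaled (see below), then the finger opening in mm, from 0 to 87.6. A call has 1 to 5 rows; each row shifts and turns the pose as measured when the row begins, along the tool's axes as they then stand; what a row does not reach is not made up. The controller multiplies each number of a shift by 0.04 m and each number of a turn by 8 degrees. A row lasts 1/10 s, in which the tool goes at most 50 mm and 8.59 degrees, less where a joint would pass 70% of its speed; a pose out of reach is approached as far as the arm can. A call with a number of a shift or a turn outside -1 to 1 is refused whole. A call with a gripper value outside its range is refused whole. The fingers move at their own pace and stop on an object; "squeeze" is the grip in N (left out, the last holds). Time passes only in rows, so rows that do not move let the fingers close. It gives the time, the measured TCP pose, the force and the opening at its end, in the units of the state.
- r.get_state(): the state, without advancing time (a new reading comes with each control period).
- r.capture(name): name is "scene" or "top" or "wrist"; returns a dict with "img" (400x640x3 uint8, blue, green, red), "z_map" (400x640 float32, m along the optical axis (not along the pixel's ray), 0 where there is no reading), "fx", "fy", "cx", "cy" (pixels), "camera_from_world" (4x4, takes a point from world to camera coordinates); the wrist camera has in their place "mount" (4x4, takes a point from camera to tool coordinates, whose origin is the TCP and whose axes are the flange's). Camera axes: x right, y up, looking along -z (the intrinsics and any distortion apply to the point x, -y, -z); pixel columns grow to the right and rows downward; lengths in m; the calibration is good to about 2 mm. A picture is of the moment at which its call begins: read the wrist's pose just before it.
- r.close_job(): hands the job in, once; it reports no verdict.
The state is a dict: "time_s": time; "joints": joint angles; "qd": joint speeds; "joint_torque": joint torques, N m; "tcp_pos": TCP position; "eef_rot": TCP orientation; "contact_force": force on the tool from outside, world axes, zero at the start; "moment": the same for the moment, N m; "gripper_width": finger opening in m.
Only numpy, scipy, OpenCV 4.12 (cv2) and the standard library are available. Lean on these libraries where they do the work, as an engineer would, in place of code of your own. Each camera call takes 0.05 s, during which the arm holds its last target.

TASK

Loosen the bench clamp by its black knob until it clicks past its detent, take out the aluminium setting bar and put it back fully home in its wooden case. The clamp's screw is left-handed: the knob loosens clockwise as seen from above, and you must not tighten it further. In the clamp only the ends of the bar are free, while the case leaves room for fingers only at its middle, so set the bar down on the bench in between; never drop it, and leave the other things where they stand.

Things in the scene. Friction and masses are not known exactly. Their poses are not given: they have to be found in the camera images.
- knob_grip (a point): Point on the vertical axis of the clamp's black knob, 106 mm above the bench, at gripping height. Knob: disc 48 mm across under an upright grip bar 46 mm long, 14 mm thick, from 76 to 120 mm above the bench. The point's x runs along the grip bar and turns with it; pinch across the 14 mm (point y). Within 65 mm of the axis all else is under 80 mm high.
- knob (a joint): Knob angle in rad, growing clockwise from above = loosening. Starts at 0.03 to 0.18 (closed); stops at -0.3 and 2.75. Friction 0.03 N m; from 1.87 to the crest at 2.1 a spring plunger on a ridge adds up to 0.16 N m and pushes back; past 2.1 it snaps on to about 2.33: the click. Elsewhere it stays where left. Too far for one grasp: let go and retake the grip bar half-way.
- jaw (a joint): Opening of the moving jaw in m: 0.007 times the knob angle (0.016 at 2.3 rad). A lip on the jaw reaches 12 mm over the top of the setting bar while closed and stops it being lifted; past the click it is clear.
- clamp: Low fixed clamp, grey base 35 mm high. Origin on the bench under the middle of the bar's place; y runs along the bar. Base: x -40 to 132 mm, y +-30. Fixed jaw x -37 to -12, 75 mm high; moving jaw x 12 to 37, 79 mm high, opens to +x. Jaws are 56 mm long, so about 37 mm of the bar is free at each end. Knob axis at x 85, y 0; beyond it a plunger block 77 mm high.
- bar_center (a point): Centre of the loose aluminium setting bar: 130 mm long (its y axis), 24 mm wide (x), 36 mm high (z), mass about 0.25 kg, same both ways round, three thin dark lines across it. It starts in the clamp with its underside 35 mm above the bench, within 5 mm of the middle of the jaws along y.
- case_nest (a point): Where the bar's centre belongs when home in the fixed wooden case, 24 mm above the bench; y is the case's long axis. Either end of the bar may go to either end. The bar, when home, stands 2 mm proud of the walls.
- micrometer_mid (a point): Bystander: loose steel micrometer lying flat, about 130 mm long and 14 mm high; the point is in its middle.
- tape_mid (a point): Bystander: loose roll of pale tape, 90 mm across, 24 mm high; the point is its centre.
- bottle_mid (a point): Bystander: loose white plastic bottle, 60 mm across, 100 mm high; the point is half-way up.
- case: The wooden case: origin on the bench under its middle, 166 mm long (y), 64 mm wide (x), floor 6 mm thick. Pocket 138 by 32 mm (4 mm clearance all round). Walls 14 mm thick at the sides, 10 mm at the ends, rise to 40 mm above the bench around the two ends only; the middle 60 mm of its length is open on both sides for fingers.
Mind the look-alikes: they are no part of the job. Of the things that look like the part that bears bar_center, the middle-sized one is meant.

How it is judged:
By the outcome, as a careful person would: the job done as asked, in the order asked, and still so for the second after the job is handed in, with the robot touching nothing.
It also fails if it takes over 72 s, if anything falls off the work surface, if the arm or the gripper's body presses on something with over 40 N, if the wrist force passes 120 N, or if a joint passes its speed limit or range.

## Working session

There is one attempt and no reset: what is moved stays moved. The work goes in short steps, Python scripts to look and compute and a tool call to move; the robot and the scene stay as the last step left them, time stands still between calls to the robot, and variables do not carry over. Pictures are saved under pics/ and viewed, and the job is handed in when it is done.

Besides the shell and the picture viewer there is one more tool, called after "Emit:" as name([rows], argument=value, ...), one row to a line, values as JSON. apply_moves: Moves the arm, as the interface text tells. Its arguments: {"type":"object","properties":{"targets":{"type":"array","items":{"type":"array"}},"squeeze":{"type":"number"}},"required":["targets"]}

```bash
ls; mkdir -p pics; python3 - <<'E'
from plant import r
import cv2,numpy as np,pickle
print(r.get_state(), r.nose_length)
for n in ["scene","top","wrist"]:
    c=r.capture(n); cv2.imwrite(f"pics/{n}0.png",c["img"]); pickle.dump(c,open(f"{n}0.pkl","wb"))
    print(n,{k:v for k,v in c.items() if k not in("img","z_map")}, (c["z_map"]>0).mean())
E
```

```text
pics
{'time_s': 0.0, 'joints': array([ 7.95911865e+01,  2.05906813e+01,  6.34971560e-01, -2.07042077e-02,
       -7.01358528e+01, -1.65080894e+01]), 'qd': array([-0.0099084 , -0.05633469, -0.02651135, -0.03787075, -0.04391429,
       -0.01984797]), 'joint_torque': array([-1.18738695e-03, -5.82705116e+01,  2.93058211e+01,  6.99716136e+00,
        6.69296103e-03, -1.60646036e-04]), 'tcp_pos': array([0.30536973, 0.6014663 , 0.24263844]), 'eef_rot': array([ 1.79906681e+02, -7.35900612e-03, -2.69239476e+01]), 'contact_force': array([ 0.16092538,  0.37960939, -1.28220594]), 'moment': array([ 0.06414811,  0.01513914, -0.03437064]), 'gripper_width': 0.08744752886219193} 0.017
scene {'fx': 406.80532508019223, 'fy': 406.80532508019223, 'cx': 320.411725191664, 'cy': 195.27124151929914, 'camera_from_world': array([[ 0.83914701,  0.54383132,  0.00893281, -0.4692803 ],
       [-0.36080699,  0.54429552,  0.75733791,  0.13313092],
       [ 0.40700199, -0.63874086,  0.65296209, -1.48000805],
       [ 0.        ,  0.        ,  0.        ,  1.        ]])} 0.99609765625
top {'fx': 377.89865508263637, 'fy': 377.89865508263637, 'cx': 324.9606333860093, 'cy': 196.0644813290516, 'camera_from_world': array([[-0.01013801, -0.99985744, -0.01350266,  0.02282625],
       [ 0.99330094, -0.01162416,  0.11497007, -0.585352  ],
       [-0.11511063, -0.01224663,  0.99327718, -0.98638457],
       [ 0.        ,  0.        ,  0.        ,  1.        ]])} 0.9959765625
wrist {'fx': 296.9861003236397, 'fy': 296.9861003236397, 'cx': 319.61624113545395, 'cy': 203.13690415775085, 'mount': array([[ 2.46135888e-04,  9.64503717e-01,  2.64069157e-01,
         7.11875470e-02],
       [ 9.99999746e-01, -4.14216036e-04,  5.80821642e-04,
        -1.07917924e-03],
       [ 6.69586312e-04,  2.64068947e-01, -9.64503573e-01,
        -1.40846730e-01],
       [ 0.00000000e+00,  0.00000000e+00,  0.00000000e+00,
         1.00000000e+00]])} 0.9951015625
```

View pics/scene0.png

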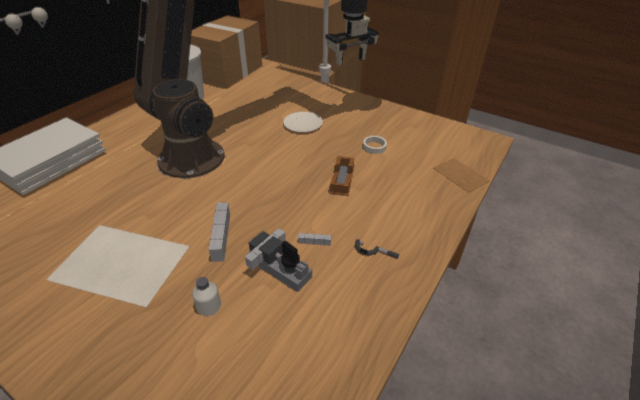

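View pics/top0.png

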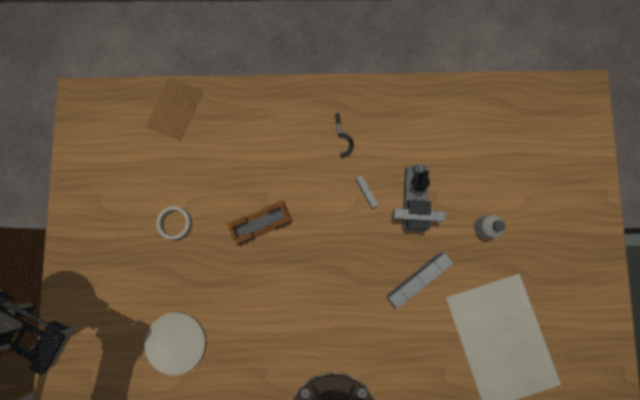

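View pics/wrist0.png

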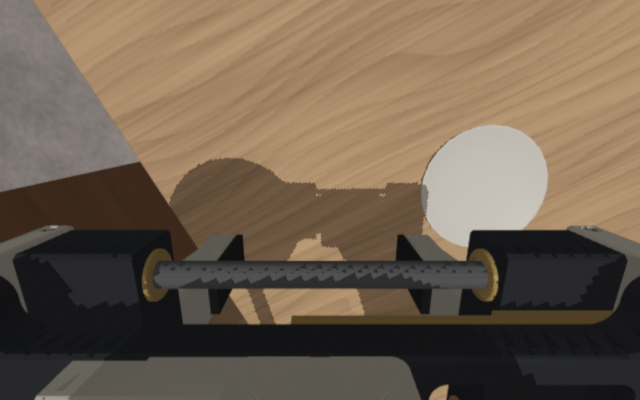

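Top view: three bars are visible. The long one is at (420,280), a short one at (367,192), and the middle-sized one sits in the clamp jaws at (419,216). That last one fits bar_center. I'll enlarge it and measure.

```bash
cat > h.py <<'E'
import numpy as np,cv2,pickle
from scipy.spatial.transform import Rotation as Ro
def world_map(c,T=None):
    z=c["z_map"]; h,w=z.shape; u,v=np.meshgrid(np.arange(w),np.arange(h))
    P=np.stack([(u-c["cx"])/c["fx"]*z,-(v-c["cy"])/c["fy"]*z,-z,np.ones_like(z)],-1)
    M=np.linalg.inv(c["camera_from_world"]) if T is None else T
    return (P@M.T)[...,:3]
def rot(s): return Ro.from_euler('xyz',s["eef_rot"],degrees=True).as_matrix()
def wristT(s,c):
    T=np.eye(4);T[:3,:3]=rot(s);T[:3,3]=s["tcp_pos"]; return T@c["mount"]
def crop(img,x0,x1,y0,y1,k,name): cv2.imwrite("pics/"+name,cv2.resize(img[y0:y1,x0:x1],None,fx=k,fy=k,interpolation=cv2.INTER_CUBIC))
def ypr(yaw): return Ro.from_euler('xyz',[180,0,yaw],degrees=True).as_matrix()
def delta(s,pos,yaw):
    "total shift in tool units (0.04m) and rotvec units (8deg) to reach pose"
    R=rot(s); d=R.T@(np.array(pos)-s["tcp_pos"]); rv=Ro.from_matrix(R.T@ypr(yaw)).as_rotvec(degrees=True)
    return d/0.04, rv/8
E
python3 - <<'E'
from h import *
c=pickle.load(open("top0.pkl","rb")); W=world_map(c)
crop(c["img"],340,520,140,320,4,"topcrop.png")
crop(c["img"],220,310,190,260,8,"topcase.png")
np.set_printoptions(precision=3,suppress=True)
def box(m,name):
    p=W[m]; r=cv2.minAreaRect((p[:,:2]*1000).astype(np.float32)); print(name,m.sum(),p.mean(0),np.median(p[:,2]),"rect c,size,ang",np.round(r[0],1),np.round(r[1],1),round(r[2],1))
Z=W[...,2]
def reg(x0,x1,y0,y1):
    m=np.zeros(Z.shape,bool); m[y0:y1,x0:x1]=1; return m
A=reg(385,465,155,240)
print("bench z",np.median(Z[200:260,300:380]))
box(A&(Z>.02),"clamp all")
box(A&(Z>.09),"knob grip"); box(A&(Z>.062)&(Z<.075),"bar/fixed jaw");box(A&(Z>.075)&(Z<.085),"moving jaw")
box(reg(220,300,195,250)&(Z>.025),"case walls");box(reg(220,300,195,250)&(Z>.003),"case")
box(reg(470,515,205,245)&(Z>.02),"bottle");box(reg(150,200,200,245)&(Z>.012),"tape");box(reg(325,360,105,162)&(Z>.005),"mic")
box(reg(380,460,245,315)&(Z>.012),"big");box(reg(350,382,170,212)&(Z>.008),"small")
E
```

```text
bench z -0.0011234121730983038
clamp all 1913 [ 0.564 -0.219  0.081] 0.07114169023396555 rect c,size,ang [ 568.3 -138. ] [176.5 299.3] 4.7
knob grip 172 [ 0.588 -0.188  0.277] 0.11809810802872917 rect c,size,ang [ 539.4 -127. ] [ 38.3 295.8] 35.9
bar/fixed jaw 730 [ 0.546 -0.224  0.071] 0.0709293123268726 rect c,size,ang [ 568.6 -212.2] [167.5 124.8] 19.8
moving jaw 427 [ 0.556 -0.226  0.077] 0.07708441694369605 rect c,size,ang [ 576.6 -238.6] [ 79.  165.5] 87.0
case walls 550 [0.515 0.192 0.069] 0.03850191121739288 rect c,size,ang [518.6 143. ] [110.2 274.6] 1.9
case 1396 [0.516 0.195 0.031] 0.007866663585356592 rect c,size,ang [518.5 157.4] [146.5 303. ] 2.1
bottle 549 [ 0.498 -0.4    0.084] 0.06865320677458986 rect c,size,ang [ 498.3 -219.1] [ 57.4 446.4] 0.4
tape 390 [0.517 0.421 0.05 ] 0.02180994213260845 rect c,size,ang [515.3 241.1] [475.7  87.2] 89.1
mic 297 [ 0.746 -0.035  0.039] 0.011408293084149701 rect c,size,ang [645.4 -31.6] [ 55.9 357.3] 87.5
big 1221 [ 0.365 -0.221  0.065] 0.05033404707546263 rect c,size,ang [ 372.2 -144.1] [317.9 152.8] 82.7
small 248 [ 0.596 -0.094  0.04 ] 0.02459644541139261 rect c,size,ang [540.1 -71.5] [ 80.9 192.3] 66.5
```

View pics/topcrop.png

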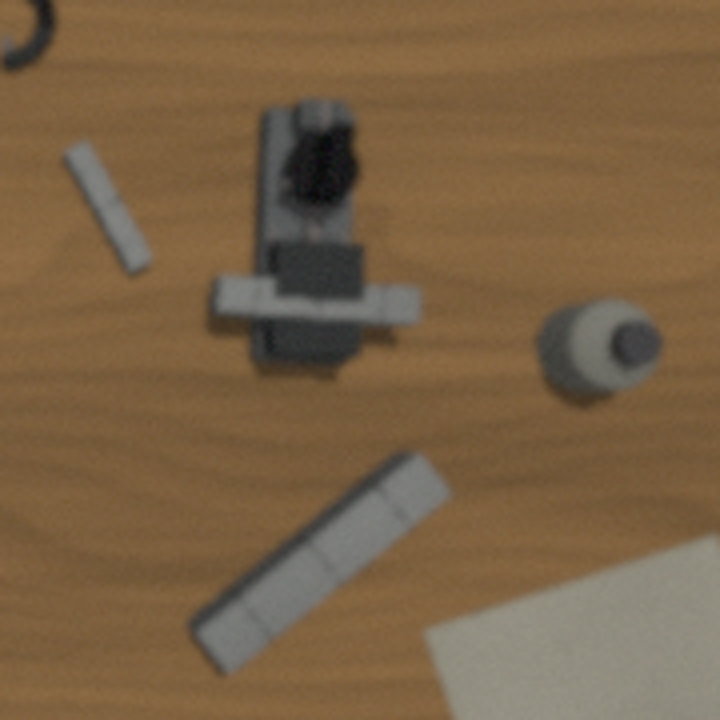

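View pics/topcase.png

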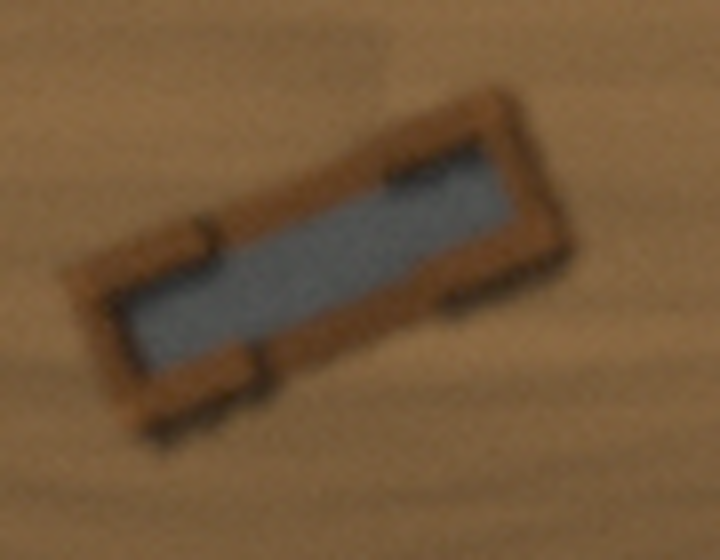

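The crop confirms it: the bar at (419,216) lies in the clamp's dark jaws, with the black knob at (421,181). The case is empty at (260,223). I'll repeat the measurement with no-reading pixels filtered out.

```bash
cat > m.py <<'E'
from h import *
np.set_printoptions(precision=4,suppress=True)
def box(W,m,name):
    m=cv2.morphologyEx(m.astype(np.uint8),cv2.MORPH_OPEN,np.ones((2,2)))
    n,l,st,_=cv2.connectedComponentsWithStats(m); 
    if n<2: print(name,"none"); return
    k=1+st[1:,4].argmax(); p=W[l==k]; r=cv2.minAreaRect((p[:,:2]*1000).astype(np.float32)); print(name,len(p),"mean",p.mean(0),"rect c,size,ang",np.round(r[0],1),np.round(r[1],1),round(r[2],1),"px",st[k])
    return p
E
python3 - <<'E'
from m import *
for n in ["top","scene"]:
    c=pickle.load(open(n+"0.pkl","rb")); W=world_map(c)
    W[(c["z_map"]<=0)]=9; Z=W[...,2];X=W[...,0];Y=W[...,1]
    def reg(x0,x1,y0,y1): return (X>x0)&(X<x1)&(Y>y0)&(Y<y1)&(Z<.14)
    A=reg(.45,.72,-.33,-.14)
    print(n)
    box(W,A&(Z>.02),"clamp all")
    box(W,A&(Z>.02)&(Z<.045),"clamp base")
    box(W,A&(Z>.1),"knob grip"); 
    g=c["img"].astype(int).mean(-1)
    box(W,A&(Z>.055)&(Z<.075)&(g>90),"bar");box(W,A&(Z>.06)&(Z<.085)&(g<80),"jaws")
    C=reg(.42,.6,.08,.29)
    box(W,C&(Z>.025),"case wall");box(W,C&(Z>.003),"case")
    box(W,reg(.4,.6,-.5,-.33)&(Z>.02),"bottle");box(W,reg(.4,.6,.34,.5)&(Z>.008),"tape");box(W,reg(.62,.85,-.1,.06)&(Z>.005),"mic")
    box(W,reg(.25,.46,-.35,-.12)&(Z>.008),"big");box(W,reg(.52,.66,-.14,-.04)&(Z>.008),"small")
E
```

```text
top
clamp all 1880 mean [ 0.6075 -0.1767  0.1106] rect c,size,ang [4787.6 4315.4] [12598.8   179.8] 47.2 px [ 393  166   53   67 1880]
clamp base 294 mean [ 0.6053 -0.2109  0.0394] rect c,size,ang [ 599.7 -213.9] [ 31.3 119.1] 82.5 px [405 168  12  43 294]
knob grip 121 mean [ 0.6831 -0.1589  0.1793] rect c,size,ang [4819.8 4354.9] [12497.9    78.5] 47.7 px [421 172   8  19 121]
bar 353 mean [ 0.6461 -0.0991  0.1939] rect c,size,ang [4723.1 4374.5] [12599.2   111.3] 47.7 px [395 210  51  13 353]
jaws 313 mean [ 0.5739 -0.1994  0.1031] rect c,size,ang [4751.3 4382.2] [12549.7    78.1] 47.7 px [409 201  23  15 313]
case wall 274 mean [0.5233 0.2806 0.0654] rect c,size,ang [4746.9 4599.3] [12240.     66.4] 45.7 px [228 218  25  27 274]
case 1284 mean [0.5334 0.2158 0.0383] rect c,size,ang [4704.5 4606.5] [12287.6   174. ] 46.5 px [ 228  202   65   44 1284]
bottle 538 mean [ 0.5271 -0.3752  0.0989] rect c,size,ang [4720.7 4281.5] [12739.7    77.9] 48.1 px [477 216  29  23 538]
tape 410 mean [0.5156 0.4317 0.0162] rect c,size,ang [515.5 432.7] [88.6 87.2] 89.4 px [157 208  35  33 410]
mic
[... 1098 characters left out ...]
64 mean [0.5496 0.2117 0.0448] rect c,size,ang [4702.4 4611.7] [12282.9   194. ] 46.5 px [330 157  26  41 764]
bottle 739 mean [ 0.5504 -0.3882  0.0982] rect c,size,ang [4754.1 4269.8] [12712.1   114.4] 47.6 px [193 278  28  36 739]
tape 254 mean [0.5274 0.4291 0.0167] rect c,size,ang [526.8 431.3] [88.8 90.2] 25.6 px [364 137  24  17 254]
mic 270 mean [ 0.7952 -0.0065  0.0448] rect c,size,ang [4880.  4450.9] [12274.8    84.5] 47.4 px [356 240  44  20 270]
big 877 mean [ 0.4204 -0.2002  0.0828] rect c,size,ang [4620.3 4421.5] [12669.8   235.7] 47.3 px [210 204  21  58 877]
small 300 mean [ 0.6348 -0.0706  0.0504] rect c,size,ang [4795.1 4426.6] [12425.2    42.8] 47.2 px [299 234  33  12 300]
```

```bash
sed -i 's/    m=cv2.morph.*/    m=m.astype(np.uint8); m=cv2.morphologyEx(m,cv2.MORPH_OPEN,np.ones((2,2),np.uint8))\&m/' m.py
python3 - <<'E'
from m import *
for n in ["top","scene"]:
    c=pickle.load(open(n+"0.pkl","rb")); W=world_map(c)
    W[(c["z_map"]<=0)]=9; Z=W[...,2];X=W[...,0];Y=W[...,1]
    def reg(x0,x1,y0,y1): return (X>x0)&(X<x1)&(Y>y0)&(Y<y1)&(Z<.14)
    A=reg(.45,.72,-.33,-.14)
    print(n)
    box(W,A&(Z>.02),"clamp all")
    box(W,A&(Z>.02)&(Z<.045),"clamp base")
    box(W,A&(Z>.1),"knob grip"); 
    g=c["img"].astype(int).mean(-1)
    box(W,A&(Z>.062)&(Z<.075)&(g>90),"bar");box(W,A&(Z>.06)&(Z<.085)&(g<80),"jaws")
    C=reg(.42,.6,.08,.29)
    box(W,C&(Z>.032),"case wall");box(W,C&(Z>.003),"case")
    box(W,reg(.4,.6,-.5,-.33)&(Z>.02),"bottle");box(W,reg(.25,.46,-.35,-.12)&(Z>.008),"big")
E
```

```text
top
clamp all 1764 mean [ 0.5636 -0.2236  0.0669] rect c,size,ang [ 574.5 -227.1] [129.8 170.6] 88.8 px [ 393  166   52   66 1764]
clamp base 243 mean [ 0.6081 -0.2111  0.0342] rect c,size,ang [ 603.3 -214.7] [ 27.5 112.8] 85.9 px [405 168  11  42 243]
knob grip 97 mean [ 0.6128 -0.2306  0.1183] rect c,size,ang [ 612.6 -231.4] [14.7 42.6] 80.9 px [421 172   7  18  97]
bar 293 mean [ 0.5272 -0.2279  0.0699] rect c,size,ang [ 528.6 -227.5] [126.4  21.1] 85.3 px [395 210  50  12 293]
jaws 279 mean [ 0.5478 -0.2267  0.0773] rect c,size,ang [ 548.  -226.6] [54.8 33.8] 88.1 px [409 201  22  14 279]
case wall 195 mean [0.4932 0.25   0.0385] rect c,size,ang [494.6 246.5] [56.1 47.9] 22.7 px [228 218  24  26 195]
case 1124 mean [0.5148 0.196  0.0197] rect c,size,ang [515.4 194.7] [ 62.6 163. ] 24.7 px [ 228  202   64   43 1124]
bottle 499 mean [ 0.4967 -0.4069  0.0706] rect c,size,ang [ 498.  -413.9] [54.3 54.3] 86.3 px [477 216  28  22 499]
big 1106 mean [ 0.3619 -0.2253  0.0494] rect c,size,ang [ 360.9 -227.3] [ 35.6 186.8] 37.4 px [ 388  254   64   55 1106]
scene
clamp all 2048 mean [ 0.58
[... 323 characters left out ...]
3 242  15  16 141]
bar 89 mean [ 0.532  -0.2707  0.0722] rect c,size,ang [ 531.8 -264.8] [55.7 21.1] 88.1 px [246 245  16  17  89]
jaws 284 mean [ 0.5583 -0.233   0.0771] rect c,size,ang [ 554.7 -229. ] [55.3 33.5] 84.5 px [260 238  22  22 284]
case wall 111 mean [0.5477 0.1345 0.0403] rect c,size,ang [543.4 144.4] [56.  51.9] 22.9 px [331 176  20  13 111]
case 711 mean [0.526  0.1884 0.0227] rect c,size,ang [520.2 196.3] [ 74.4 174.7] 21.7 px [330 157  25  40 711]
bottle 694 mean [ 0.516  -0.4273  0.0649] rect c,size,ang [ 512.  -423.7] [58.  41.6] 63.5 px [193 278  28  35 694]
big 803 mean [ 0.3813 -0.2439  0.0452] rect c,size,ang [ 367.3 -229.4] [ 32.8 189. ] 36.8 px [210 204  20  58 803]
```

```bash
python3 - <<'E'
from m import *
from plant import r
s=r.get_state(); d,t=delta(s,[.50,-.23,.26],-27); print(d,t)
E
```

```text
[13.7495 16.334  -0.4061] [ 0.009  -0.0012  0.0097]
```

Emit:
apply_moves([
  [[0.7,0.8,-0.1],[0,0,0],87],
  [[0.7,0.85,-0.1],[0,0,0],87],
  [[0.7,0.85,-0.1],[0,0,0],87],
  [[0.7,0.85,-0.1],[0,0,0],87],
  [[0.7,0.85,0],[0,0,0],87],
])

```text
time_s: 0.65
tcp_pos: [0.3538, 0.3851, 0.2553]
eef_rot: [179.6, -0.1, -26.6]
contact_force: [1.1, -0.3, 0.6]
gripper_width: 0.0873
```

Emit:
apply_moves([
  [[0.7,0.85,0],[0,0,0],87],
  [[0.7,0.85,0],[0,0,0],87],
  [[0.7,0.85,0],[0,0,0],87],
  [[0.7,0.85,0],[0,0,0],87],
  [[0.7,0.85,0],[0,0,0],87],
])

```text
time_s: 1.15
tcp_pos: [0.4023, 0.1609, 0.2568]
eef_rot: [179.6, -0.1, -26.5]
contact_force: [2.0, 0.5, -0.2]
gripper_width: 0.0871
```

Emit:
apply_moves([
  [[0.7,0.85,0],[0,0,0],87],
  [[0.7,0.85,0],[0,0,0],87],
  [[0.7,0.85,0],[0,0,0],87],
  [[0.7,0.85,0],[0,0,0],87],
  [[0.7,0.85,0],[0,0,0],87],
])

```text
time_s: 1.65
tcp_pos: [0.4511, -0.0628, 0.2591]
eef_rot: [179.8, -0.2, -26.4]
contact_force: [1.1, 1.3, 0.8]
gripper_width: 0.087
```

Emit:
apply_moves([
  [[0.75,0.8,0],[0,0,0],87],
  [[0.75,0.8,0],[0,0,0],87],
  [[0.75,0.8,0],[0,0,0],87],
  [[0.65,0.75,0],[0,0,0],87],
  [[0,0,0],[0,0,-0.7],87],
])

```text
time_s: 2.15
tcp_pos: [0.4993, -0.2392, 0.2591]
eef_rot: [179.8, -0.2, -21.0]
contact_force: [-0.9, 0.8, -0.6]
gripper_width: 0.087
```

Emit:
apply_moves([
  [[0,0,0],[0,0,-0.7],87],
  [[0,0,0],[0,0,-0.7],87],
  [[0,0,0],[0,0,0],87],
])

```text
time_s: 2.45
tcp_pos: [0.4983, -0.2418, 0.2573]
eef_rot: [179.8, 0.1, -9.5]
contact_force: [-0.2, 0.7, -0.6]
gripper_width: 0.0868
```

```bash
cat > shot.py <<'E'
import sys
from m import *
from plant import r
def shot(n):
    s=r.get_state(); c=r.capture("wrist"); cv2.imwrite(f"pics/{n}.png",c["img"])
    T=wristT(s,c); W=world_map(c,T); W[c["z_map"]<=0]=9; pickle.dump((s,c,T,W),open(n+".pkl","wb")); return s,c,T,W
if __name__=="__main__":
    s,c,T,W=shot(sys.argv[1]); print(s["tcp_pos"],s["eef_rot"],s["joints"])
E
python3 shot.py w1
```

```text
[ 0.4983 -0.2418  0.2573] [179.7903   0.0826  -9.5303] [ -5.479    8.6572 -13.6404   0.2196 -67.7998  85.8657]
```

View pics/w1.png

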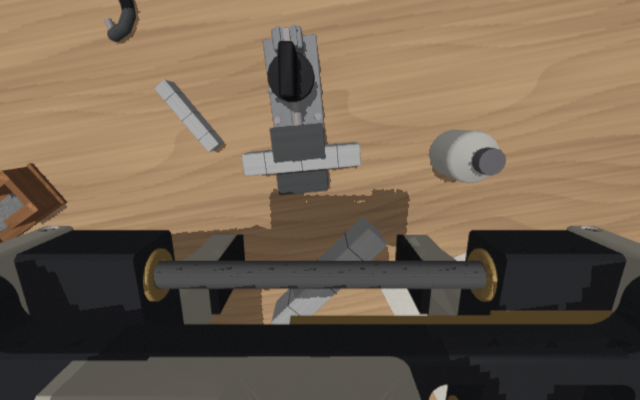

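Wrist view: knob grip bar at (288,70), setting bar at (300,157) between the dark jaws, bottle at (470,158). Measuring.

```bash
cat > meas.py <<'E'
from shot import *
def meas(n):
    s,c,T,W=pickle.load(open(n+".pkl","rb"));Z=W[...,2];X=W[...,0];Y=W[...,1]; g=c["img"].astype(int).mean(-1)
    A=(X>.45)&(X<.72)&(Y>-.34)&(Y<-.13)&(Z<.14); A[225:]=0
    box(W,A&(Z>.1),"knob grip"); box(W,A&(Z>.02)&(Z<.05),"base"); box(W,A&(Z>.055)&(Z<.085)&(g>110),"bar");box(W,A&(Z>.06)&(Z<.09)&(g<85),"jaws"); box(W,A&(Z>.02),"all")
    return s,c,T,W
if __name__=="__main__":
    s,c,T,W=meas(sys.argv[1]); crop(c["img"],220,380,20,200,4,sys.argv[1]+"c.png")
E
python3 meas.py w1
```

```text
knob grip 922 mean [ 0.6163 -0.2323  0.1184] rect c,size,ang [ 616.2 -231.5] [13.1 44.7] 80.0 px [279  42  17  57 922]
base 1096 mean [ 0.6089 -0.2518  0.0348] rect c,size,ang [ 613.8 -249. ] [23.8 95. ] 85.5 px [ 302   36   22   89 1096]
bar 1862 mean [ 0.5305 -0.227   0.0708] rect c,size,ang [ 532.4 -226.8] [128.8  24.1] 85.9 px [ 243  144  118   32 1862]
jaws 1668 mean [ 0.5513 -0.2271  0.0783] rect c,size,ang [ 551. -227.] [54.2 34.6] 86.0 px [ 271  125   54   37 1668]
all 9773 mean [ 0.5737 -0.2302  0.0703] rect c,size,ang [ 578.6 -232. ] [129.1 168.7] 83.6 px [ 243   26  118  170 9773]
```

View pics/w1c.png

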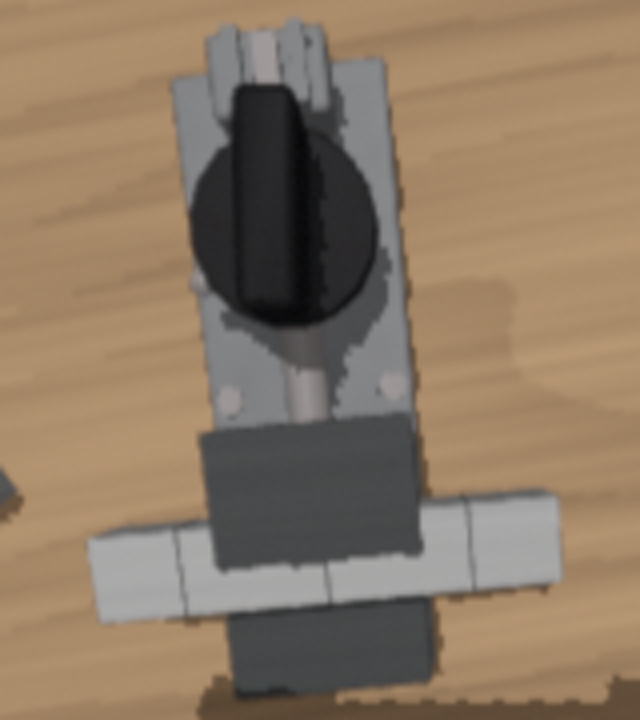

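```bash
python3 - <<'E'
from m import *
from plant import r
s=r.get_state(); d,t=delta(s,[.616,-.232,.18],-10); print(d,t)
E
```

```text
[ 2.8608 -0.7408  1.9258] [0.0263 0.0098 0.0374]
```

Emit:
apply_moves([
  [[0.8,-0.2,0.2],[0,0,0],55],
  [[0.8,-0.2,0.4],[0,0,0],55],
  [[0.7,-0.2,0.5],[0,0,0],55],
  [[0.5,-0.14,0.5],[0,0,0],55],
  [[0,0,0.3],[0,0,0],55],
])

```text
time_s: 3.0
tcp_pos: [0.6189, -0.2311, 0.1824]
eef_rot: [179.8, -0.3, -10.6]
contact_force: [-0.2, -0.3, -1.0]
gripper_width: 0.0565
```

```bash
python3 shot.py w2; python3 meas.py w2; python3 - <<'E'
from m import *
from plant import r
s=r.get_state(); d,t=delta(s,[.616,-.232,.104],-10); print(d,t)
E
```

```text
[ 0.6189 -0.2311  0.1824] [179.8022  -0.342  -10.5526] [ -3.4583  21.3823  -6.4386   0.2705 -61.8645  82.7782]
knob grip 582 mean [ 0.6307 -0.2337  0.1184] rect c,size,ang [ 629.2 -233.7] [12.8 21.6] 79.3 px [313 192  18  33 582]
base 1359 mean [ 0.6394 -0.2364  0.0349] rect c,size,ang [ 625.3 -232.2] [59.  77.5] 85.6 px [ 287  149   66   76 1359]
bar 678 mean [ 0.654  -0.2344  0.0719] rect c,size,ang [ 653.4 -234. ] [28.6 19.2] 85.6 px [300 155  34  25 678]
jaws 1207 mean [ 0.6222 -0.2326  0.0758] rect c,size,ang [ 622.2 -232.6] [46.2 37.1] 78.9 px [ 295  182   54   43 1207]
all 4316 mean [ 0.6357 -0.2342  0.0672] rect c,size,ang [ 625.4 -232.2] [59.  77.5] 85.6 px [ 287  149   66   76 4316]
[-0.0235  0.0272  1.9115] [ 0.0219 -0.0197 -0.0715]
```

View pics/w2.png

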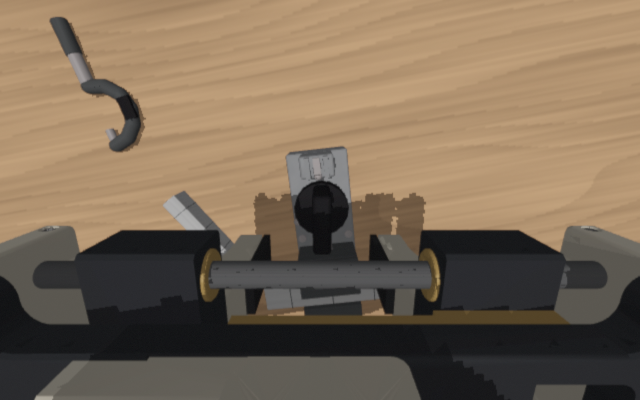

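The knob at (321,210) is centred between the fingers, and its grip bar is in line with the tool x axis. Descending and gripping.

Emit:
apply_moves([
  [[-0.03,0.03,0.8],[0,0,-0.05],45],
  [[0,0,0.7],[0,0,0],45],
  [[0,0,0.35],[0,0,0],45],
  [[0,0,0],[0,0,0],45],
])

```text
time_s: 3.45
tcp_pos: [0.6145, -0.2319, 0.1065]
eef_rot: [179.8, -0.2, -10.5]
contact_force: [0.4, -0.3, -0.5]
gripper_width: 0.0452
```

Emit:
apply_moves([
  [[0,0,0],[0,0,0],5],
  [[0,0,0],[0,0,0],5],
  [[0,0,0],[0,0,0],5],
  [[0,0,0],[0,0,0],5],
  [[0,0,0],[0,0,0],5],
], squeeze=30)

```text
time_s: 3.95
tcp_pos: [0.6166, -0.2323, 0.1125]
eef_rot: [179.8, -0.7, -10.5]
contact_force: [1.4, -0.8, -5.0]
gripper_width: 0.014
```

Emit:
apply_moves([
  [[0,0,0.05],[0,0,0.8],5],
  [[0,0,0.05],[0,0,0.9],5],
  [[0,0,0.05],[0,0,0.9],5],
])

```text
time_s: 4.25
tcp_pos: [0.6167, -0.2325, 0.1123]
eef_rot: [-180.0, -0.8, -31.8]
contact_force: [-4.1, 2.9, 10.9]
gripper_width: 0.0139
```

Emit:
apply_moves([
  [[0,0,0],[0,0,0.9],5],
  [[0,0,0],[0,0,0.9],5],
  [[0,0,0],[0,0,0.9],5],
  [[0,0,0],[0,0,0.9],5],
  [[0,0,0],[0,0,0.6],5],
])

```text
time_s: 4.75
tcp_pos: [0.6163, -0.2325, 0.1124]
eef_rot: [-179.5, -0.7, -66.9]
contact_force: [1.6, 0.4, -1.9]
gripper_width: 0.014
```

Emit:
apply_moves([
  [[0,0,0],[0,0,0],40],
  [[0,0,0],[0,0,0],40],
  [[0,0,0],[0,0,0],40],
])

```text
time_s: 5.05
tcp_pos: [0.6166, -0.2325, 0.113]
eef_rot: [-179.5, -0.7, -66.8]
contact_force: [-0.2, -0.3, -0.2]
gripper_width: 0.0325
```

```bash
python3 shot.py w3; python3 -c "
from plant import r; s=r.get_state(); print(s['tcp_pos'],s['eef_rot'],s['contact_force'],s['joints'])"
```

```text
[ 0.6166 -0.2325  0.113 ] [-179.4532   -0.6844  -66.7556] [ -3.5325  24.503  -11.6407   0.4562 -53.0607  26.5085]
[ 0.61665385 -0.23254304  0.1130545 ] [-179.45088699   -0.68729311  -66.76240595] [ 0.4459142  -0.52843693  0.02538867] [ -3.53290755  24.49988393 -11.64106343   0.45824778 -53.06009268
  26.50095148]
```

View pics/w3.png

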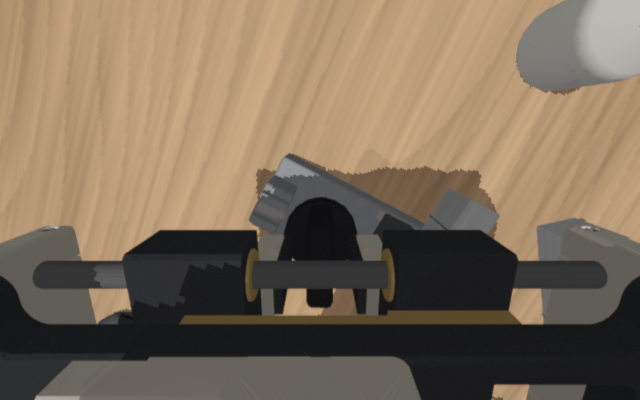

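The knob has followed the turn: its grip bar at (320,220) is still in line between the fingers. Lowering a little and retaking the grip.

Emit:
apply_moves([
  [[0,0,0.18],[0,0,0],40],
  [[0,0,0],[0,0,0],5],
  [[0,0,0],[0,0,0],5],
  [[0,0,0],[0,0,0],5],
  [[0,0,0],[0,0,0],5],
], squeeze=40)

```text
time_s: 5.6
tcp_pos: [0.6166, -0.2326, 0.1051]
eef_rot: [-179.5, -0.7, -66.6]
contact_force: [-2.0, -2.5, 2.2]
gripper_width: 0.0136
```

Emit:
apply_moves([
  [[0,0,0],[0,0,0.9],5],
  [[0,0,0],[0,0,0.9],5],
  [[0,0,0],[0,0,0.9],5],
  [[0,0,0],[0,0,0.9],5],
  [[0,0,0],[0,0,0.9],5],
])

```text
time_s: 6.1
tcp_pos: [0.6162, -0.2327, 0.1051]
eef_rot: [-179.2, -0.3, -103.8]
contact_force: [1.0, 0.1, -0.1]
gripper_width: 0.0137
```

Emit:
apply_moves([
  [[0,0,0],[0,0,0.9],5],
  [[0,0,0],[0,0,0.9],5],
  [[0,0,0],[0,0,0.9],5],
  [[0,0,0],[0,0,0.9],5],
])

```text
time_s: 6.5
tcp_pos: [0.616, -0.2325, 0.1051]
eef_rot: [-179.3, 0.1, -133.7]
contact_force: [1.2, 0.2, -0.1]
gripper_width: 0.0139
```

Past the crest (yaw -124). One more row, then release, rise and look.

Emit:
apply_moves([
  [[0,0,0],[0,0,0.7],5],
  [[0,0,0],[0,0,0.2],5],
  [[0,0,0],[0,0,0],40],
  [[0,0,0],[0,0,0],40],
  [[0,0,0],[0,0,0],40],
])

```text
time_s: 7.0
tcp_pos: [0.6162, -0.2325, 0.1053]
eef_rot: [-179.3, 0.1, -141.3]
contact_force: [-0.3, -0.4, -0.7]
gripper_width: 0.0324
```

Emit:
apply_moves([
  [[0,0,-0.5],[0,0,0],50],
  [[0,0,-0.9],[0,0,0],50],
  [[0,0,-0.9],[0,0,0],50],
  [[0,0,-0.9],[0,0,0],50],
  [[0,0,-0.5],[0,0,0],50],
])

```text
time_s: 7.5
tcp_pos: [0.6121, -0.231, 0.2538]
eef_rot: [-179.7, -0.2, -141.1]
contact_force: [0.7, -0.7, 0.0]
gripper_width: 0.0499
```

```bash
python3 shot.py w4; python3 - <<'E'
from m import *
from plant import r
c=r.capture("top"); cv2.imwrite("pics/top1.png",c["img"]); pickle.dump(c,open("top1.pkl","wb"))
W=world_map(c); W[(c["z_map"]<=0)]=9; Z=W[...,2];X=W[...,0];Y=W[...,1]
crop(c["img"],340,520,140,320,4,"top1c.png")
c=r.capture("scene"); cv2.imwrite("pics/sc1.png",c["img"]); crop(c["img"],190,350,200,320,5,"sc1c.png")
W=world_map(c); W[(c["z_map"]<=0)]=9; Z=W[...,2];X=W[...,0];Y=W[...,1]
A=(X>.45)&(X<.72)&(Y>-.34)&(Y<-.13)&(Z<.14)
box(W,A&(Z>.1),"knob grip")
s=r.get_state(); d,t=delta(s,[.43,-.22,.28],-94); print(d,t)
E
```

```text
[ 0.6121 -0.231   0.2538] [-179.6678   -0.2331 -141.0897] [ -3.3951  18.1717  -1.6086   0.428  -70.169  -47.839 ]
knob grip 147 mean [ 0.6213 -0.2361  0.1143] rect c,size,ang [ 619.4 -234.3] [42.3 12.3] 39.4 px [281 245  18  10 147]
[ 3.3748  3.0611 -0.6986] [-0.0245 -0.0406 -5.8892]
```

View pics/sc1c.png

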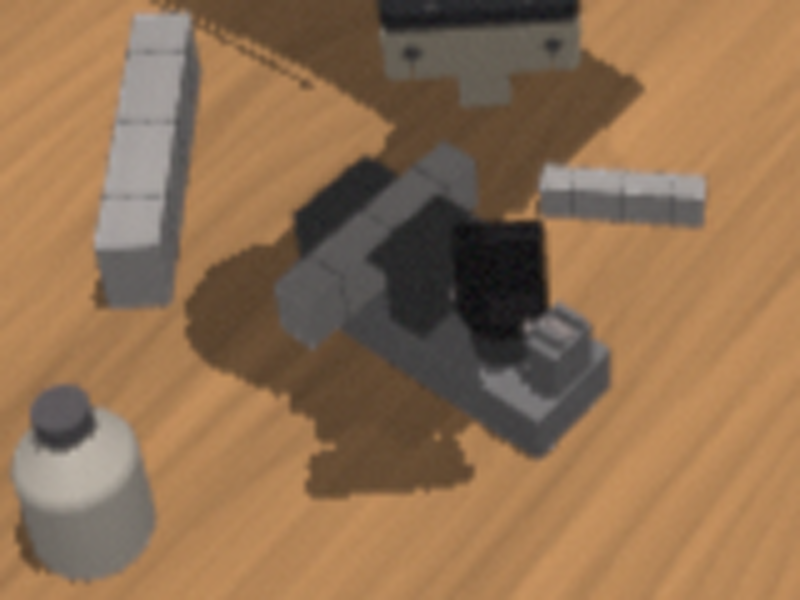

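The knob grip bar now reads yaw -140.6°, which is a knob angle of about 2.38 rad, past the click. The jaw has opened. Next I'll turn and go over to the bar's +y end.

Emit:
apply_moves([
  [[0,0,0],[0,0,-1],50],
  [[0,0,0],[0,0,-1],50],
  [[0,0,0],[0,0,-1],50],
  [[0,0,0],[0,0,-1],50],
  [[0,0,0],[0,0,-1],50],
])

```text
time_s: 8.15
tcp_pos: [0.6089, -0.2298, 0.2455]
eef_rot: [179.6, -0.3, -99.7]
contact_force: [0.3, -0.6, 0.7]
gripper_width: 0.0497
```

Emit:
apply_moves([
  [[0,0,0],[0,0,-0.85],50],
  [[-0.75,0.65,0],[0,0,0],50],
  [[-0.75,0.65,0],[0,0,0],50],
  [[-0.75,0.65,0],[0,0,0],50],
  [[0,0,0],[0,0,0],50],
])

```text
time_s: 8.65
tcp_pos: [0.5284, -0.1345, 0.2364]
eef_rot: [178.7, -0.2, -92.3]
contact_force: [0.6, -0.3, 0.7]
gripper_width: 0.05
```

```bash
python3 shot.py w5; python3 meas.py w5
```

```text
[ 0.5284 -0.1345  0.2364] [178.6947  -0.1518 -92.2729] [  6.2799   9.3954 -15.4588  -0.048  -66.4592  -8.5348]
knob grip 1236 mean [ 0.6148 -0.2299  0.1169] rect c,size,ang [ 616.6 -230.4] [45.4 13. ] 38.5 px [ 181   70   53   48 1236]
base 572 mean [ 0.625  -0.2078  0.0347] rect c,size,ang [ 630.1 -212.4] [22.4 69.2] 87.8 px [190 108  64  22 572]
bar 3217 mean [ 0.5319 -0.2299  0.0708] rect c,size,ang [ 532.2 -226. ] [127.8  23. ] 85.7 px [ 297   27   27  139 3217]
jaws 864 mean [ 0.6071 -0.2225  0.0756] rect c,size,ang [ 607.2 -223.8] [46.  23.2] 52.8 px [207  77  41  46 864]
all 11613 mean [ 0.5677 -0.2274  0.0742] rect c,size,ang [ 580.2 -226.2] [128.9 169.8] 88.9 px [  170    27   178   140 11613]
```

View pics/w5.png

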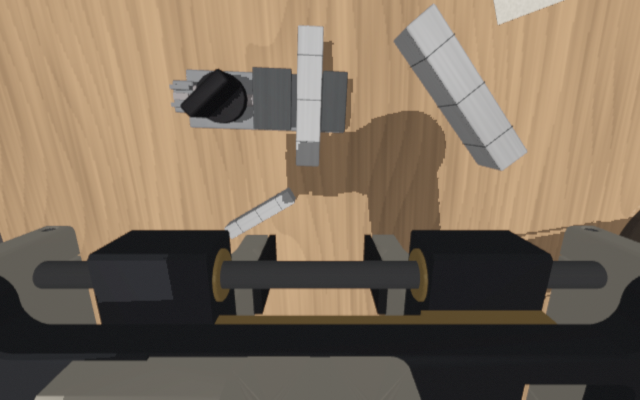

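The lip is clear: the bar is visible at full width at (310,95). I'll grip its near end with the tool tilted 18°, so the body stays away from the knob.

```bash
cat >> h.py <<'E'
def deltaT(s,grasp,yaw,tilt=0):
    "to bring the grasp point (2 mm behind TCP) to 'grasp'"
    Rt=ypr(yaw)@Ro.from_euler('y',tilt,degrees=True).as_matrix(); R=rot(s)
    pos=np.array(grasp)+.002*Rt[:,2]
    return R.T@(pos-s["tcp_pos"])/.04, Ro.from_matrix(R.T@Rt).as_rotvec(degrees=True)/8, (Rt.T@(pos-s["tcp_pos"]))/.04
E
python3 - <<'E'
from m import *
from plant import r
s=r.get_state()
for z in (.13,.066): print(*deltaT(s,[.5355,-.1765,z],-94.2,18))
E
```

```text
[ 1.0263 -0.25    2.7034] [0.1224 2.2242 0.2655] [ 0.1417 -0.2236  2.8904]
[ 1.0213 -0.2862  4.303 ] [0.1224 2.2242 0.2655] [-0.3527 -0.2236  4.412 ]
```

Emit:
apply_moves([
  [[0,0,0],[0.04,0.75,0.1],50],
  [[0,0,0],[0.04,0.75,0.1],50],
  [[0,0,0],[0.04,0.75,0.1],50],
  [[0,-0.1,0.9],[0,0,0],50],
  [[0,-0.1,0.8],[0,0,0],50],
])

```text
time_s: 9.2
tcp_pos: [0.5403, -0.1581, 0.1716]
eef_rot: [-179.5, -18.8, -94.4]
contact_force: [0.2, 0.3, -1.4]
gripper_width: 0.0502
```

```bash
python3 - <<'E'
from m import *
from plant import r
s=r.get_state();print(s["tcp_pos"])
for z in (.13,.066): print(*deltaT(s,[.5355,-.1765,z],-94.2,18))
E
```

```text
[ 0.5403 -0.1581  0.1716]
[0.1072 0.093  1.1841] [-0.0495 -0.1055 -0.0224] [0.1244 0.0852 1.183 ]
[-0.4096  0.1051  2.6983] [-0.0495 -0.1055 -0.0224] [-0.37    0.0852  2.7047]
```

Emit:
apply_moves([
  [[0.1,0.1,0.7],[-0.05,-0.1,0],50],
  [[0,0,0.5],[0,0,0],50],
  [[0,0,0],[0,0,0],50],
])

```text
time_s: 9.5
tcp_pos: [0.5324, -0.179, 0.1191]
eef_rot: [179.4, -18.1, -94.2]
contact_force: [-0.3, -1.1, 0.2]
gripper_width: 0.0501
```

```bash
python3 shot.py w6; python3 meas.py w6; python3 - <<'E'
from m import *
from plant import r
s=r.get_state();print(s["tcp_pos"])
for z in (.13,.066): print(*deltaT(s,[.5355,-.1765,z],-94.2,18))
E
```

```text
[ 0.5324 -0.179   0.1191] [179.3669 -18.1215 -94.1561] [ 11.5902  16.3903 -35.0066  23.9486 -46.8914 -33.598 ]
knob grip 3158 mean [ 0.6144 -0.2294  0.1159] rect c,size,ang [ 616.2 -230.5] [45.4 13.2] 38.4 px [ 116  140   89   72 3158]
base 874 mean [ 0.6255 -0.2093  0.0348] rect c,size,ang [ 631.3 -214.8] [21.9 65.8] 86.0 px [153 197  82  28 874]
bar 4334 mean [ 0.5308 -0.2429  0.0706] rect c,size,ang [ 531.1 -243.5] [92.5 23.1] 85.5 px [ 298   92   34  133 4334]
jaws 2015 mean [ 0.6073 -0.2231  0.0762] rect c,size,ang [ 607.7 -224.9] [46.3 25.2] 55.7 px [ 163  153   66   66 2015]
all 19759 mean [ 0.568  -0.2294  0.0781] rect c,size,ang [ 578.4 -246.7] [ 93.3 167.9] 85.7 px [  116    92   253   133 19759]
[ 0.5331 -0.1787  0.1204]
[ 0.0179 -0.0539 -0.1969] [ 0.0667 -0.015   0.0039] [ 0.0175 -0.0558 -0.1964]
[-0.4797 -0.0684  1.3237] [ 0.0667 -0.015   0.0039] [-0.477  -0.0558  1.3252]
```

View pics/w6.png

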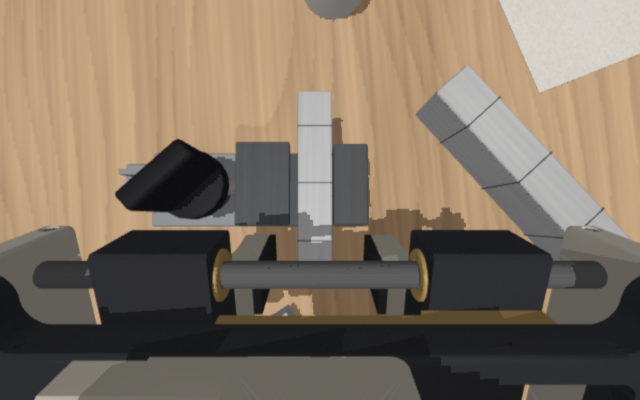

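Emit:
apply_moves([
  [[-0.18,-0.05,0.5],[0.05,0,0],50],
  [[-0.17,0,0.45],[0,0,0],50],
  [[-0.12,0,0.35],[0,0,0],50],
  [[0,0,0],[0,0,0],50],
])

```text
time_s: 9.95
tcp_pos: [0.5397, -0.1768, 0.0675]
eef_rot: [-179.8, -18.1, -94.2]
contact_force: [-0.6, -1.3, 0.0]
gripper_width: 0.0501
```

```bash
python3 - <<'E'
from m import *
from plant import r
s=r.get_state();print(s["tcp_pos"],s["contact_force"])
print(*deltaT(s,[.5355,-.1765,.066],-94.2,18))
E
```

```text
[ 0.5397 -0.1768  0.0675] [-0.648  -1.3206  0.0345]
[-0.0111  0.1061  0.0847] [-0.0284 -0.0148  0.0006] [-0.0109  0.1057  0.0852]
```

Emit:
apply_moves([
  [[0,0.1,0.1],[0,0,0],50],
  [[0,0,0],[0,0,0],20],
  [[0,0,0],[0,0,0],20],
  [[0,0,0],[0,0,0],20],
  [[0,0,0],[0,0,0],20],
], squeeze=50)

```text
time_s: 10.45
tcp_pos: [0.5383, -0.1774, 0.0677]
eef_rot: [-179.4, -18.1, -94.3]
contact_force: [-2.2, 0.7, -1.7]
gripper_width: 0.0241
```

Emit:
apply_moves([
  [[0,0,0],[0,0,0],15],
  [[0,0,0],[0,0,0],15],
  [[0,0,0],[0,0,0],15],
])

```text
time_s: 10.75
tcp_pos: [0.5383, -0.1773, 0.0678]
eef_rot: [-179.4, -18.1, -94.3]
contact_force: [-1.1, -0.6, -1.9]
gripper_width: 0.0236
```

```bash
python3 - <<'E'
from m import *
from plant import r
s=r.get_state();print(s["tcp_pos"],s["contact_force"],s["moment"],s["eef_rot"]); print(rot(s).T@np.array([0,0,1]))
E
```

```text
[ 0.5383 -0.1773  0.0678] [-1.0811 -0.6194 -1.8832] [ 1.2945 -0.251   0.0488] [-179.3959  -18.0589  -94.2641]
[ 0.31   -0.01   -0.9507]
```

Gripped at 24 mm. Lifting straight up, slowly at first.

Emit:
apply_moves([
  [[0.06,0,-0.18],[0,0,0],15],
  [[0.08,0,-0.24],[0,0,0],15],
  [[0.12,0,-0.36],[0,0,0],15],
  [[0.15,0,-0.48],[0,0,0],15],
])

```text
time_s: 11.15
tcp_pos: [0.536, -0.1772, 0.1211]
eef_rot: [-179.7, -18.1, -94.2]
contact_force: [-0.8, -0.3, -2.1]
gripper_width: 0.0237
```

Emit:
apply_moves([
  [[0.18,0,-0.55],[0,0,0],15],
  [[0.2,0,-0.6],[0,0,0],15],
  [[0.12,0,-0.35],[0,0,0],15],
])

```text
time_s: 11.45
tcp_pos: [0.5352, -0.1768, 0.1891]
eef_rot: [-179.7, -17.9, -94.2]
contact_force: [0.4, 0.4, -3.2]
gripper_width: 0.0241
```

```bash
python3 shot.py w7; python3 - <<'E'
from m import *
from plant import r
c=r.capture("scene"); cv2.imwrite("pics/sc2.png",c["img"]); crop(c["img"],190,350,160,280,5,"sc2c.png")
s=r.get_state();print(s["tcp_pos"],s["contact_force"],s["moment"],s["gripper_width"])
E
```

```text
[ 0.5352 -0.1768  0.1891] [-179.7099  -17.9177  -94.1562] [ 12.2072  11.71   -29.7693  21.1413 -55.325  -29.4712]
[ 0.5361 -0.1767  0.1894] [ 0.2944 -0.0695 -3.4464] [ 1.6248 -0.2281  0.0283] 0.023362344369282372
```

View pics/w7.png

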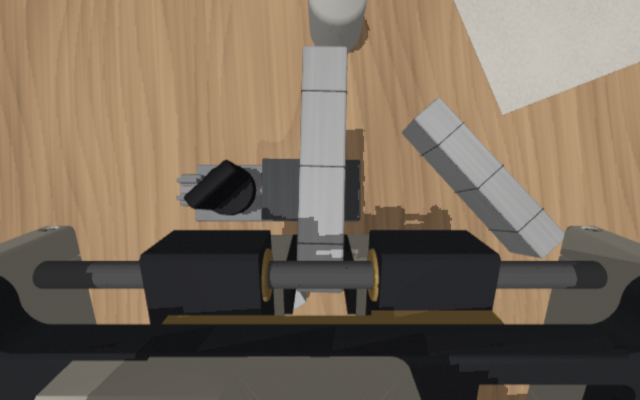

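View pics/sc2c.png

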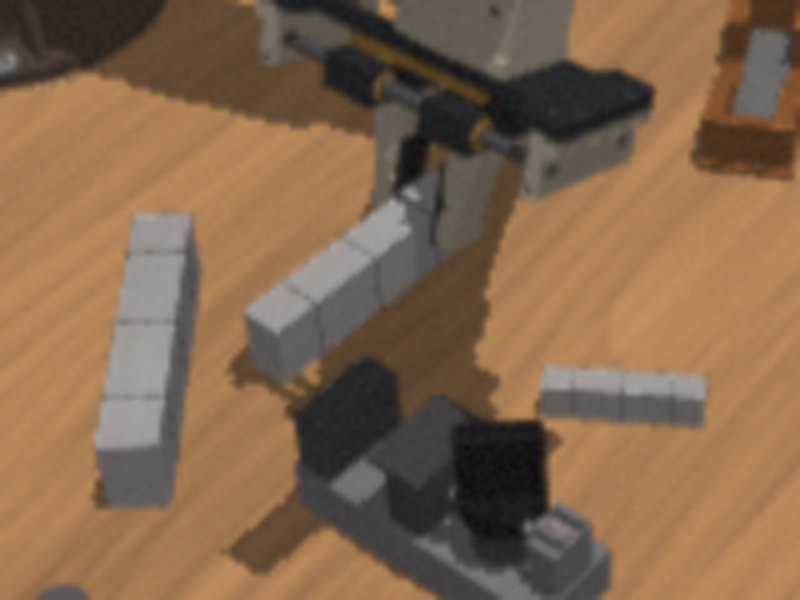

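The bar is out and looks roughly level in the fingers. Checking its sag.

```bash
python3 - <<'E'
from shot import *
s,c,T,W=pickle.load(open("w7.pkl","rb"));Z=W[...,2];X=W[...,0];Y=W[...,1];g=c["img"].astype(int).mean(-1)
A=(X>.5)&(X<.57)&(Y>-.34)&(Y<-.14)&(Z>.15)&(Z<.24)&(g>100); A[228:]=0
p=box(W,A,"bar"); a,b,c0=np.linalg.lstsq(np.c_[p[:,0],p[:,1],np.ones(len(p))],p[:,2],rcond=None)[0]
print("slopes deg x,y",np.degrees([a,b]), "z at far end",a*.527+b*-.29+c0,"near",a*.537+b*-.16+c0)
s=r.get_state()
for z in (.15,): print(*deltaT(s,[.4595,.0445,z],-65.3,18))
E
```

```text
bar 7909 mean [ 0.5294 -0.2412  0.1915] rect c,size,ang [ 529.2 -242.2] [96.2 23.5] 84.7 px [ 299   47   49  181 7909]
slopes deg x,y [0.1025 0.5575] z at far end 0.19103060479029313 near 0.19231350523978538
[-5.4201  2.3018 -0.6826] [ 1.0577 -0.0009 -3.4365] [-5.8442 -0.5717 -0.8123]
```

Emit:
apply_moves([
  [[-0.5,0.2,-0.05],[0,0,0],15],
  [[-0.8,0.35,-0.1],[0,0,0],15],
  [[-0.8,0.35,-0.1],[0,0,0],15],
  [[-0.8,0.35,-0.1],[0,0,0],15],
  [[-0.8,0.35,-0.1],[0,0,0],15],
])

```text
time_s: 12.05
tcp_pos: [0.4795, -0.0245, 0.1578]
eef_rot: [-179.6, -17.8, -94.7]
contact_force: [0.5, 0.7, -3.4]
gripper_width: 0.0237
```

Emit:
apply_moves([
  [[-0.8,0.3,-0.1],[0,0,0],15],
  [[-0.6,0.25,-0.1],[0,0,0],15],
  [[0,0,0],[0.2,0,-0.65],15],
  [[0,0,0],[0.2,0,-0.7],15],
  [[0,0,0],[0.2,0,-0.7],15],
])

```text
time_s: 12.55
tcp_pos: [0.4582, 0.0388, 0.1437]
eef_rot: [179.6, -17.8, -76.6]
contact_force: [0.4, -0.4, -3.1]
gripper_width: 0.0235
```

```bash
python3 - <<'E'
from m import *
from plant import r
s=r.get_state();print(s["tcp_pos"],s["contact_force"],s["gripper_width"])
print(*deltaT(s,[.4595,.0445,.1],-65.3,18))
E
```

```text
[0.4582 0.0388 0.1437] [ 0.3944 -0.3853 -3.1002] 0.023535490547065517
[-0.4595 -0.0748  1.0493] [ 0.4869  0.0294 -1.3434] [-0.4484 -0.0886  1.053 ]
```

Emit:
apply_moves([
  [[0,0,0],[0.24,0,-0.67],15],
  [[-0.1,0,0.2],[0.22,0,-0.65],15],
  [[-0.15,-0.05,0.4],[0,0,0],15],
  [[-0.15,0,0.4],[0,0,0],15],
  [[0,0,0],[0,0,0],15],
])

```text
time_s: 13.05
tcp_pos: [0.4553, 0.0417, 0.0972]
eef_rot: [179.7, -17.6, -64.7]
contact_force: [-0.2, -0.5, -3.0]
gripper_width: 0.0237
```

```bash
python3 - <<'E'
from shot import *
s,c,T,W=shot("w8")
Z=W[...,2];g=c["img"].astype(int).mean(-1); X=W[...,0];Y=W[...,1]
A=(abs(X-.48)<.1)&(abs(Y)<.12)&(Z>.06)&(Z<.24)&(g>100); A[228:]=0
p=box(W,A,"bar"); a,b,c0=np.linalg.lstsq(np.c_[p[:,0],p[:,1],np.ones(len(p))],p[:,2],rcond=None)[0]
print("slopes deg x,y",np.degrees([a,b]))
s=r.get_state();print(s["tcp_pos"],s["contact_force"],s["gripper_width"])
print(*deltaT(s,[.4595,.0445,.036],-65.3,18)); print(rot(s).T@[0,0,-1])
E
```

```text
bar 7885 mean [ 0.4824 -0.0174  0.0993] rect c,size,ang [482.8 -18.4] [23.5 96.4] 23.7 px [ 299   47   49  181 7885]
slopes deg x,y [-0.8734  0.4392]
[0.4559 0.0421 0.0981] [-0.5469 -0.5898 -2.0259] 0.02422212881693561
[-0.4862 -0.1149  1.5241] [0.0091 0.0438 0.0729] [-0.4966 -0.108   1.5212]
[-0.3032 -0.0043  0.9529]
```

View pics/w8.png

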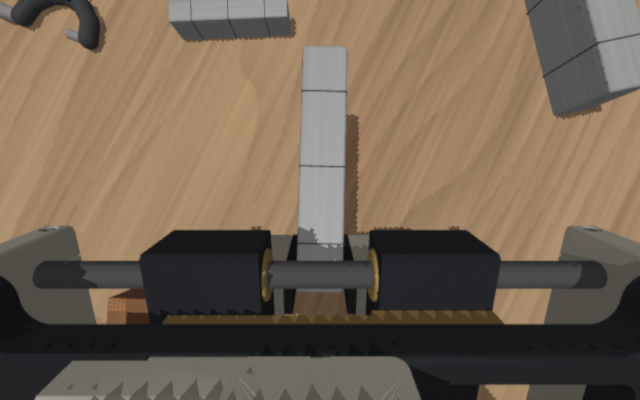

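Still held, about 1° low at the far end. I'll correct that and lower it gently.

Emit:
apply_moves([
  [[-0.14,0,0.45],[0,0.12,0],15],
  [[-0.14,0,0.45],[0,0,0],15],
  [[-0.12,0,0.37],[0,0,0],15],
  [[-0.03,0,0.1],[0,0,0],15],
  [[0,0,0],[0,0,0],15],
])

```text
time_s: 13.6
tcp_pos: [0.4591, 0.0432, 0.0425]
eef_rot: [-179.9, -18.6, -64.7]
contact_force: [-0.4, 0.6, -1.6]
gripper_width: 0.024
```

```bash
python3 - <<'E'
from shot import *
s,c,T,W=shot("w9")
Z=W[...,2];g=c["img"].astype(int).mean(-1); X=W[...,0];Y=W[...,1]
A=(abs(X-.48)<.1)&(abs(Y)<.12)&(Z>.025)&(Z<.24)&(g>100); A[228:]=0
p=box(W,A,"bar"); a,b,c0=np.linalg.lstsq(np.c_[p[:,0],p[:,1],np.ones(len(p))],p[:,2],rcond=None)[0]
print("slopes deg x,y",np.degrees([a,b]), "z near,far",np.percentile(p[:,2],[2,50,98]))
print("bench",np.median(Z[20:200,400:520]))
s=r.get_state();print(s["tcp_pos"],s["contact_force"],s["gripper_width"])
E
```

```text
bar 7843 mean [ 0.4861 -0.0158  0.0457] rect c,size,ang [486.6 -16.8] [23.4 96.2] 23.7 px [ 299   47   49  181 7843]
slopes deg x,y [-0.1222 -0.2607] z near,far [0.0444 0.0458 0.047 ]
bench -0.0003837822242534483
[0.4593 0.0433 0.0428] [-0.2446 -0.0841 -3.2966] 0.02406502505886014
```

Emit:
apply_moves([
  [[-0.04,0,0.12],[0,0,0],15],
  [[-0.02,0,0.07],[0,0,0],15],
  [[0,0,0],[0,0,0],15],
])

```text
time_s: 13.95
tcp_pos: [0.461, 0.0443, 0.0363]
eef_rot: [-179.6, -18.6, -64.8]
contact_force: [0.1, 0.2, -2.9]
gripper_width: 0.0234
```

Emit:
apply_moves([
  [[-0.02,0,0.07],[0,0,0],15],
  [[-0.01,0,0.03],[0,0,0],15],
])

```text
time_s: 14.15
tcp_pos: [0.4616, 0.0446, 0.0326]
eef_rot: [-179.6, -18.6, -64.8]
contact_force: [-2.5, -0.4, 3.6]
gripper_width: 0.0237
```

Contact with the bench felt (Fz went from -3 to +3.6 N). Releasing.

Emit:
apply_moves([
  [[0,0,0.02],[0,0,0],15],
  [[0,0,0],[0,0,0],28],
  [[0,0,0],[0,0,0],40],
  [[0,0,0],[0,0,0],45],
  [[0,0,0],[0,0,0],50],
])

```text
time_s: 14.65
tcp_pos: [0.4629, 0.0448, 0.0334]
eef_rot: [-179.5, -18.6, -64.8]
contact_force: [-0.1, -0.1, -0.2]
gripper_width: 0.046
```

```bash
python3 - <<'E'
from shot import *
s,c,T,W=shot("w10")
Z=W[...,2];g=c["img"].astype(int).mean(-1); X=W[...,0];Y=W[...,1]
A=(abs(X-.48)<.1)&(abs(Y)<.12)&(Z>.025)&(Z<.24)&(g>100); A[228:]=0
p=box(W,A,"bar"); a,b,c0=np.linalg.lstsq(np.c_[p[:,0],p[:,1],np.ones(len(p))],p[:,2],rcond=None)[0]
print("slopes deg x,y",np.degrees([a,b]), "z near,far",np.percentile(p[:,2],[2,50,98]))
s=r.get_state();print(s["tcp_pos"],s["contact_force"],s["gripper_width"]); print(rot(s).T@[0,0,1])
E
```

```text
bar 7781 mean [ 0.4889 -0.0146  0.0357] rect c,size,ang [489.3 -15.7] [23.4 96.3] 23.8 px [ 301   49   49  179 7781]
slopes deg x,y [0.1863 0.1045] z near,far [0.0344 0.0357 0.037 ]
[0.4628 0.0448 0.0334] [ 0.0377  0.5027 -0.2013] 0.04794105199914178
[ 0.3196 -0.0082 -0.9475]
```

The bar rests flat on the bench (top at 35.7 mm). Rising, then looking at both the bar and the case.

Emit:
apply_moves([
  [[0.12,0,-0.4],[0,0,0],50],
  [[0.3,0,-0.9],[0,0,0],50],
  [[0.3,0,-0.9],[0,0,0],50],
  [[0.3,0,-0.9],[0,0,0],50],
  [[0.2,0,-0.6],[0,0,0],50],
])

```text
time_s: 15.2
tcp_pos: [0.458, 0.0436, 0.1906]
eef_rot: [179.7, -18.6, -64.6]
contact_force: [0.8, 0.6, 0.2]
gripper_width: 0.05
```

Emit:
apply_moves([
  [[0,0,0],[0,-0.8,0],60],
  [[0,0,0],[0,-0.8,0],60],
  [[0,0,0],[0,-0.7,0],60],
  [[-0.5,0,0],[0,0,0],60],
  [[0,0,0],[0,0,0],60],
])

```text
time_s: 15.7
tcp_pos: [0.4516, 0.0636, 0.1964]
eef_rot: [-179.5, 0.7, -64.6]
contact_force: [0.1, -0.2, 0.5]
gripper_width: 0.0601
```

```bash
python3 - <<'E'
from shot import *
s,c,T,W=shot("w11"); print(s["tcp_pos"],s["eef_rot"])
Z=W[...,2];g=c["img"].astype(int).mean(-1); X=W[...,0];Y=W[...,1]
A=(abs(X-.48)<.1)&(abs(Y)<.12)&(Z>.025)&(Z<.24)&(g>100); A[228:]=0
p=box(W,A,"bar")
s=r.get_state(); print(deltaT(s,[.43,.30,.24],-65.3,0))
E
```

```text
[0.4516 0.0636 0.1964] [-179.5354    0.66    -64.5593]
bar 3170 mean [ 0.4843 -0.0046  0.0358] rect c,size,ang [482.4  -0.6] [ 23.1 127.6] 23.9 px [ 310   47   27  137 3170]
(array([-5.5828, -2.0671, -0.9627]), array([-0.0554,  0.079 ,  0.1042]), array([-5.6012, -1.9781, -1.0401]))
```

View pics/w11.png

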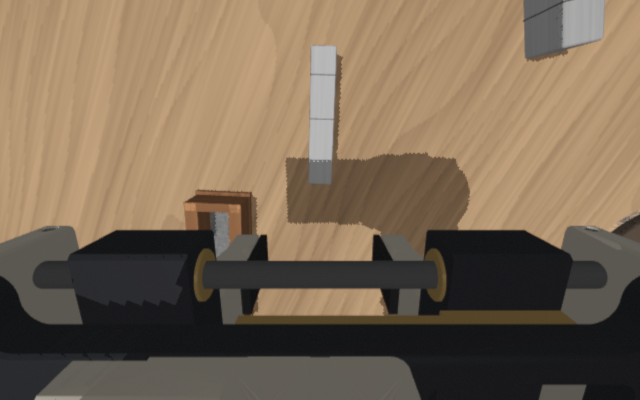

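The bar lies at px (322,115): centre (0.4824, -0.0006), long axis at -66.1°. Now to view the case.

Emit:
apply_moves([
  [[-0.93,-0.34,-0.2],[-0.02,0,0],60],
  [[-0.93,-0.34,-0.2],[0,0,0],60],
  [[-0.93,-0.34,-0.2],[0,0,0],60],
  [[-0.93,-0.34,-0.2],[0,0,0],60],
  [[-0.93,-0.34,-0.2],[0,0,0],60],
])

```text
time_s: 16.25
tcp_pos: [0.4306, 0.2614, 0.2376]
eef_rot: [180.0, 0.4, -64.6]
contact_force: [0.6, -0.7, -0.3]
gripper_width: 0.0597
```

Emit:
apply_moves([
  [[-0.9,-0.3,0],[-0.02,0,0],60],
  [[0,0,0],[0,0,0],60],
])

```text
time_s: 16.45
tcp_pos: [0.4251, 0.305, 0.2384]
eef_rot: [179.9, 0.4, -64.3]
contact_force: [-0.1, -0.9, -0.3]
gripper_width: 0.0603
```

```bash
python3 - <<'E'
from shot import *
s,c,T,W=shot("w12"); print(s["tcp_pos"],s["eef_rot"])
Z=W[...,2];X=W[...,0];Y=W[...,1]
A=(abs(X-.515)<.1)&(abs(Y-.195)<.12)&(Z<.1); A[225:]=0
box(W,A&(Z>.004),"case"); 
# walls top: both end horseshoes
m=(A&(Z>.033)).astype(np.uint8); p=W[m>0]; R=cv2.minAreaRect((p[:,:2]*1000).astype(np.float32)); print("walls",len(p),R, p[:,2].mean())
hsv=cv2.cvtColor(c["img"],cv2.COLOR_BGR2HSV); f=A&(hsv[...,1]<60)&(Z>.001)&(Z<.012); box(W,f,"floor grey")
E
```

```text
[0.4251 0.305  0.2384] [179.9012   0.3559 -64.2832]
case 7455 mean [0.5152 0.2058 0.0165] rect c,size,ang [514.7 207.5] [ 62.9 145. ] 22.9 px [ 256    0   62  136 7455]
walls 2174 ((513.8453979492188, 211.0257568359375), (60.168853759765625, 129.93048095703125), 22.853166580200195) 0.0395958824344312
floor grey 3027 mean [0.5189 0.1982 0.0065] rect c,size,ang [517.2 201.2] [ 29.9 129.4] 22.9 px [ 274    0   28  123 3027]
```

View pics/w12.png

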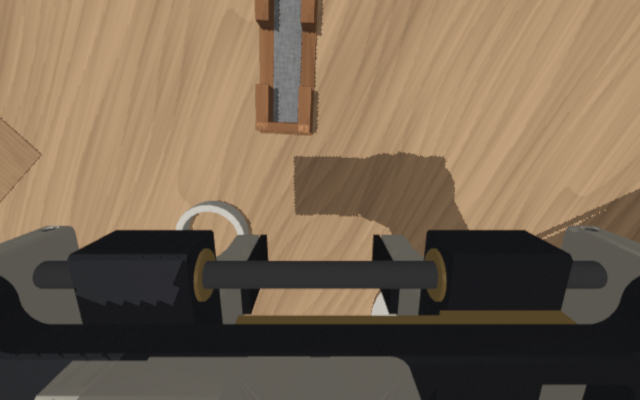

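The case runs off the top edge at (288,0-130). Shifting 50 mm so it is all in view.

Emit:
apply_moves([
  [[0.7,-0.4,0],[0,0,0],60],
  [[0.6,-0.4,0],[0,0,0.1],60],
  [[0,0,0],[0,0,0],60],
])

```text
time_s: 16.8
tcp_pos: [0.4762, 0.2689, 0.2369]
eef_rot: [179.7, 0.2, -64.8]
contact_force: [-1.0, -0.6, -0.2]
gripper_width: 0.0601
```

```bash
python3 - <<'E'
from shot import *
s,c,T,W=shot("w13"); print(s["tcp_pos"],s["eef_rot"])
Z=W[...,2];X=W[...,0];Y=W[...,1]
A=(abs(X-.515)<.1)&(abs(Y-.195)<.12)&(Z<.1); A[225:]=0
box(W,A&(Z>.004),"case"); 
m=(A&(Z>.033)).astype(np.uint8); p=W[m>0]; R=cv2.minAreaRect((p[:,:2]*1000).astype(np.float32)); print("walls",len(p),R, p[:,2].mean())
hsv=cv2.cvtColor(c["img"],cv2.COLOR_BGR2HSV); f=A&(hsv[...,1]<60)&(Z>.001)&(Z<.012); box(W,f,"floor grey")
box(W,(abs(X-.48)<.08)&(abs(Y)<.08)&(Z>.025)&(Z<.06),"bar")
E
```

```text
[0.4762 0.2689 0.2369] [179.7167   0.2071 -64.7529]
case 8082 mean [0.5212 0.1927 0.0196] rect c,size,ang [518.3 198.1] [ 62.7 157.3] 23.3 px [ 285   28   59  154 8082]
walls 3172 ((519.1765747070312, 197.9754180908203), (59.87468719482422, 158.5466766357422), 22.94952964782715) 0.03961922234510673
floor grey 2967 mean [0.52   0.1944 0.0065] rect c,size,ang [518.6 197.6] [ 30.  136.4] 22.8 px [ 300   48   29  120 2967]
bar 271 mean [0.4587 0.0573 0.0339] rect c,size,ang [458.7  56.3] [23.9  7.7] 24.1 px [412   0  26  12 271]
```

View pics/w13.png

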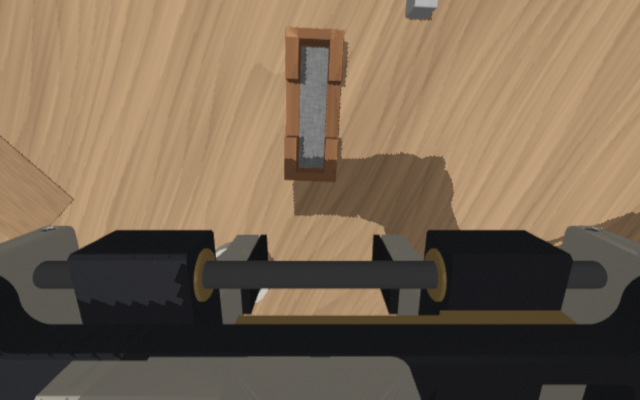

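The whole case is now in view at px (315,105): centre (0.5188, 0.1978), long axis -67.1°. Back to the bar's middle.

```bash
python3 - <<'E'
from shot import *
s=r.get_state(); print(deltaT(s,[.4824,-.0006,.14],-66.1,0)[:2])
E
```

```text
(array([6.1848, 2.7011, 2.4593]), array([0.0381, 0.0282, 0.1676]))
```

Emit:
apply_moves([
  [[0.88,0.38,0.1],[0.04,0.03,0.1],50],
  [[0.88,0.38,0.3],[0,0,0.1],50],
  [[0.88,0.38,0.3],[0,0,0],50],
  [[0.88,0.38,0.4],[0,0,0],50],
  [[0.88,0.38,0.4],[0,0,0],50],
])

```text
time_s: 17.35
tcp_pos: [0.4764, 0.0736, 0.176]
eef_rot: [-179.8, -0.1, -66.0]
contact_force: [1.4, 0.1, 0.1]
gripper_width: 0.05
```

Emit:
apply_moves([
  [[0.88,0.4,0.4],[0,0,0],50],
  [[0.6,0.25,0.3],[0,0,0],50],
  [[0,0,0],[0,0,0],50],
])

```text
time_s: 17.65
tcp_pos: [0.4717, 0.0021, 0.1452]
eef_rot: [180.0, -0.0, -66.1]
contact_force: [0.3, 0.7, -0.1]
gripper_width: 0.0501
```

```bash
python3 - <<'E'
from shot import *
s,c,T,W=shot("w14")
print(s["tcp_pos"],s["eef_rot"],deltaT(s,[.4824,-.0006,.06],-66.1,0)[:2])
E
```

```text
[0.4717 0.0021 0.1452] [179.9657  -0.0391 -66.1329] (array([ 0.1684, -0.2179,  2.1791]), array([ 0.0043, -0.0049, -0.0041]))
```

View pics/w14.png

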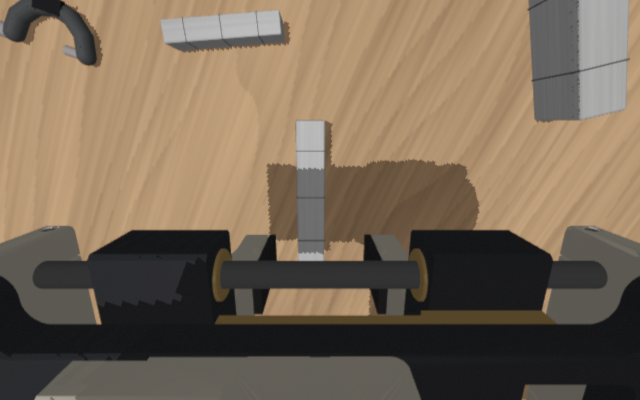

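The bar is at (310,190), 9 mm to tool -y, which matches the computed offset. Descending with the correction.

Emit:
apply_moves([
  [[0.1,-0.2,0.4],[0,0,0],50],
  [[0.07,-0.02,0.7],[0,0,0],50],
  [[0,0,0.7],[0,0,0],50],
  [[0,0,0.3],[0,0,0],50],
  [[0,0,0],[0,0,0],50],
])

```text
time_s: 18.2
tcp_pos: [0.4858, 0.0041, 0.0633]
eef_rot: [-179.5, -0.1, -65.9]
contact_force: [-0.4, -0.0, 1.0]
gripper_width: 0.0504
```

```bash
python3 - <<'E'
from shot import *
s=r.get_state()
print(s["tcp_pos"],s["eef_rot"],deltaT(s,[.4824,-.0006,.028],-66.1,0)[:2])
E
```

```text
[0.4858 0.0041 0.0633] [-179.4932   -0.1268  -65.8961] (array([0.0699, 0.1324, 0.9313]), array([-0.0634, -0.0157,  0.0256]))
```

Emit:
apply_moves([
  [[0.07,0.13,0.4],[-0.06,0,0.03],50],
  [[0,0,0.35],[0,0,0],50],
  [[0,0,0.15],[0,0,0],50],
  [[0,0,0],[0,0,0],50],
])

```text
time_s: 18.6
tcp_pos: [0.4848, 0.0028, 0.0302]
eef_rot: [-179.7, -0.2, -65.9]
contact_force: [0.0, 0.5, 0.6]
gripper_width: 0.0503
```

```bash
python3 - <<'E'
from shot import *
s=r.get_state()
print(s["tcp_pos"],s["eef_rot"],s["contact_force"],deltaT(s,[.4824,-.0006,.028],-66.1,0)[:2])
E
```

```text
[0.4848 0.0028 0.0302] [-179.6657   -0.1797  -65.8641] [0.046  0.5075 0.5838] (array([0.0523, 0.0896, 0.104 ]), array([-0.0418, -0.0224,  0.0295]))
```

Emit:
apply_moves([
  [[0.05,0.09,0.1],[-0.04,0,0.03],50],
  [[0,0,0],[0,0,0],15],
  [[0,0,0],[0,0,0],15],
  [[0,0,0],[0,0,0],15],
  [[0,0,0],[0,0,0],15],
], squeeze=40)

```text
time_s: 19.1
tcp_pos: [0.4835, 0.0002, 0.0287]
eef_rot: [-179.8, -0.2, -66.1]
contact_force: [0.5, -0.1, -3.0]
gripper_width: 0.0234
```

Emit:
apply_moves([
  [[0,0,0],[0,0,0],15],
  [[0,0,0],[0,0,0],15],
  [[0,0,-0.2],[0,0,0],15],
  [[0,0,-0.6],[0,0,0],15],
])

```text
time_s: 19.5
tcp_pos: [0.4807, -0.0008, 0.0589]
eef_rot: [179.8, -0.2, -66.1]
contact_force: [0.0, 0.2, -2.4]
gripper_width: 0.0239
```

Emit:
apply_moves([
  [[0,0,-0.9],[0,0,0],15],
  [[0,0,-0.9],[0,0,0],15],
  [[0,0,0],[0,0,0],15],
])

```text
time_s: 19.8
tcp_pos: [0.4812, -0.0005, 0.1364]
eef_rot: [179.9, -0.2, -66.1]
contact_force: [1.3, 0.2, -2.9]
gripper_width: 0.0238
```

```bash
python3 - <<'E'
from shot import *
s,c,T,W=shot("w15")
print(s["tcp_pos"],s["eef_rot"],s["contact_force"],s["moment"],s["gripper_width"])
g=c["img"].astype(int).mean(-1);P=(W-s["tcp_pos"])@rot(s)  # tool frame
A=(abs(P[...,1])<.03)&(abs(P[...,2])<.04)&(abs(P[...,0])<.1)&(g>60); A[228:]=0
p=box(P,A,"bar tool frame"); print(np.percentile(p[:,0],[.5,99.5])); print("slope",np.degrees(np.polyfit(p[:,0],p[:,2],1)[0]))
E
```

```text
[ 0.4812 -0.0005  0.1364] [179.8755  -0.186  -66.111 ] [ 1.345   0.2264 -2.9236] [ 0.1821 -0.3136 -0.048 ] 0.023765720350975246
bar tool frame 4788 mean [ 0.0446 -0.0008 -0.0069] rect c,size,ang [43.5 -0.7] [44.2 23.7] 0.1 px [ 294  133   53   95 4788]
[0.022  0.0655]
slope 0.5440698219244995
```

View pics/w15.png

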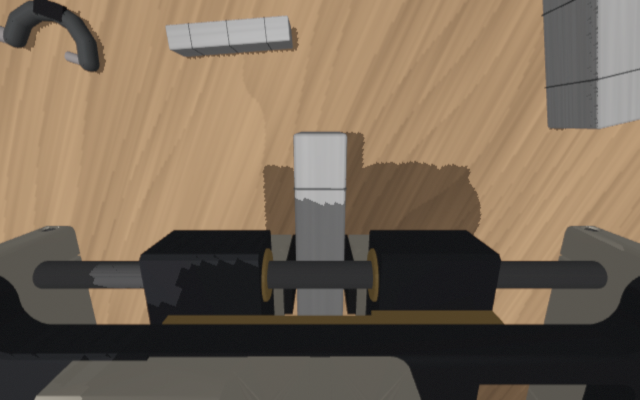

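The bar is held at its middle. In the tool frame it is centred to within 1 mm and level to within 0.5°. Moving over the case.

```bash
python3 - <<'E'
from shot import *
s=r.get_state(); print(delta(s,[.518,.198,.115],-67.1))
E
```

```text
(array([-4.1596, -2.8827,  0.4582]), array([ 0.0344, -0.0166,  0.1183]))
```

Emit:
apply_moves([
  [[-0.5,-0.35,0],[0,0,0.06],15],
  [[-0.75,-0.52,0],[0,0,0.06],15],
  [[-0.75,-0.52,0],[0,0,0],15],
  [[-0.75,-0.52,0],[0,0,0],15],
  [[-0.7,-0.5,0.1],[0,0,0],15],
])

```text
time_s: 20.35
tcp_pos: [0.5108, 0.1642, 0.1259]
eef_rot: [179.3, -0.1, -67.6]
contact_force: [0.8, -0.8, -3.0]
gripper_width: 0.0237
```

Emit:
apply_moves([
  [[-0.5,-0.35,0.1],[0,0,0],15],
  [[-0.15,-0.1,0.1],[0,0,0],15],
  [[0,0,0],[0,0,0],15],
])

```text
time_s: 20.65
tcp_pos: [0.516, 0.1989, 0.113]
eef_rot: [179.0, -0.1, -67.5]
contact_force: [-0.0, -0.6, -3.1]
gripper_width: 0.0237
```

```bash
python3 - <<'E'
from shot import *
s,c,T,W=shot("w16")
print(s["tcp_pos"],s["eef_rot"],s["gripper_width"],delta(s,[.518,.198,.07],-67.1))
E
```

```text
[0.516  0.1989 0.113 ] [178.9972  -0.1334 -67.4529] 0.023656836508957727 (array([ 0.0374, -0.0563,  1.0732]), array([ 0.1254, -0.0163, -0.0443]))
```

View pics/w16.png

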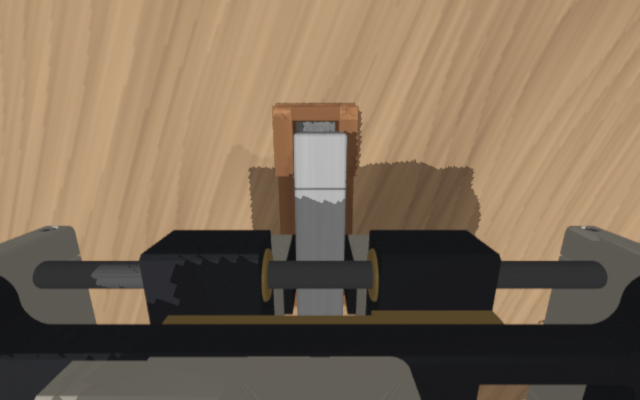

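The bar hovers over the pocket. The pocket's far end shows at (317,125) and the sides look symmetric. Correcting and lowering to just above the walls.

Emit:
apply_moves([
  [[0.04,-0.06,0.4],[0.12,0,-0.04],15],
  [[0,0,0.35],[0,0,0],15],
  [[0,0,0],[0,0,0],15],
])

```text
time_s: 21.0
tcp_pos: [0.5174, 0.1942, 0.082]
eef_rot: [179.9, -0.2, -67.3]
contact_force: [-0.6, -0.4, -2.6]
gripper_width: 0.0236
```

```bash
python3 - <<'E'
from shot import *
s,c,T,W=shot("w17")
print(s["tcp_pos"],s["eef_rot"],delta(s,[.518,.198,.07],-67.1))
Z=W[...,2];P=(W-s["tcp_pos"])@rot(s)
m=(abs(P[...,1])<.06)&(P[...,0]>.02)&(P[...,0]<.12)&(Z>.034)&(Z<.044); m[228:]=0
p=P[m]; print("walls y",np.percentile(p[:,1],[1,99]), "x max",np.percentile(p[:,0],99.5))
for y0,y1 in((-.05,0),(0,.05)):
    q=p[(p[:,1]>y0)&(p[:,1]<y1)&(p[:,0]<.065)]; print(np.percentile(q[:,1],[2,98]) if len(q) else None)
m=(abs(P[...,1])<.03)&(P[...,0]>.02)&(P[...,0]<.09)&(Z>.075)&(Z<.12); m[228:]=0; q=P[m]; print("bar y",np.percentile(q[:,1],[2,98]),"x",np.percentile(q[:,0],99.5))
crop(c["img"],240,400,60,240,4,"w17c.png")
E
```

```text
[0.5174 0.1942 0.082 ] [179.8744  -0.1579 -67.262 ] (array([-0.0811, -0.0518,  0.3007]), array([ 0.0157, -0.0197, -0.0203]))
walls y [-0.0328  0.0263] x max 0.07598906382569266
[-0.0328 -0.0192]
[0.0155 0.0264]
bar y [-0.0124  0.0105] x 0.06553154715359549
```

View pics/w17c.png

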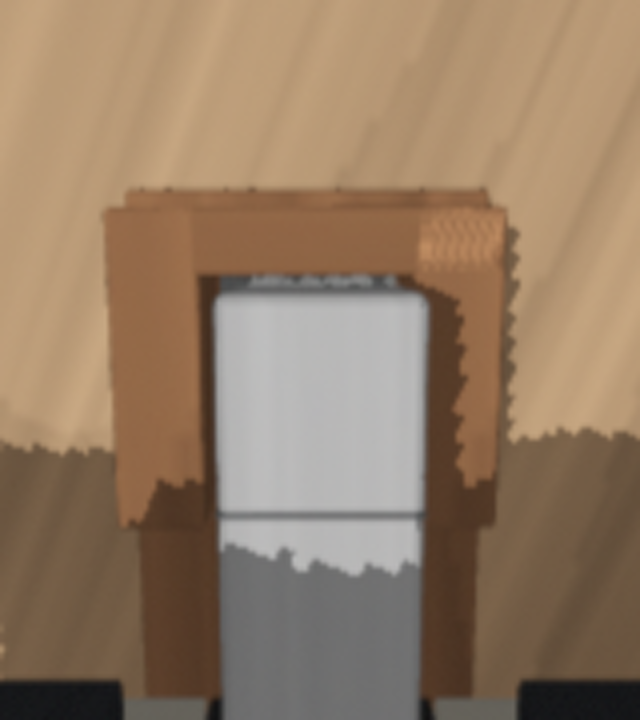

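Delta and image agree: shift about -3.5 mm in x and -2 mm in y.

Emit:
apply_moves([
  [[-0.085,-0.055,0],[0.02,-0.02,-0.02],15],
  [[0,0,0.1],[0,0,0],15],
  [[0,0,0.1],[0,0,0],15],
  [[0,0,0],[0,0,0],15],
])

```text
time_s: 21.45
tcp_pos: [0.5195, 0.1981, 0.0769]
eef_rot: [-179.7, 0.1, -67.2]
contact_force: [-0.6, -0.6, -3.1]
gripper_width: 0.0236
```

```bash
cat > chk.py <<'E'
from shot import *
s,c,T,W=shot(sys.argv[1])
print(s["tcp_pos"],s["eef_rot"],s["contact_force"],delta(s,[.518,.198,.0347],-67.1))
Z=W[...,2];P=(W-s["tcp_pos"])@rot(s)
m=(abs(P[...,1])<.06)&(P[...,0]>.02)&(P[...,0]<.12)&(Z>.034)&(Z<.042); m[228:]=0
p=P[m]; print("walls y",np.percentile(p[:,1],[1,99]), "x max",np.percentile(p[:,0],99.5))
m=(abs(P[...,1])<.03)&(P[...,0]>.02)&(P[...,0]<.09)&(Z>.05)&(Z<.12); m[228:]=0; q=P[m]; print("bar y",np.percentile(q[:,1],[2,98]),"x",np.percentile(q[:,0],99.5))
crop(c["img"],240,400,60,240,4,sys.argv[1]+"c.png")
E
python3 chk.py w18
```

```text
[0.5195 0.1981 0.0769] [-179.7196    0.0621  -67.16  ] [-0.6066 -0.5839 -3.0739] (array([-0.0119,  0.0414,  1.0536]), array([-0.0351,  0.0077, -0.0075]))
walls y [-0.0289  0.0302] x max 0.0791343036945955
bar y [-0.0124  0.0104] x 0.06552833801956111
```

View pics/w18c.png

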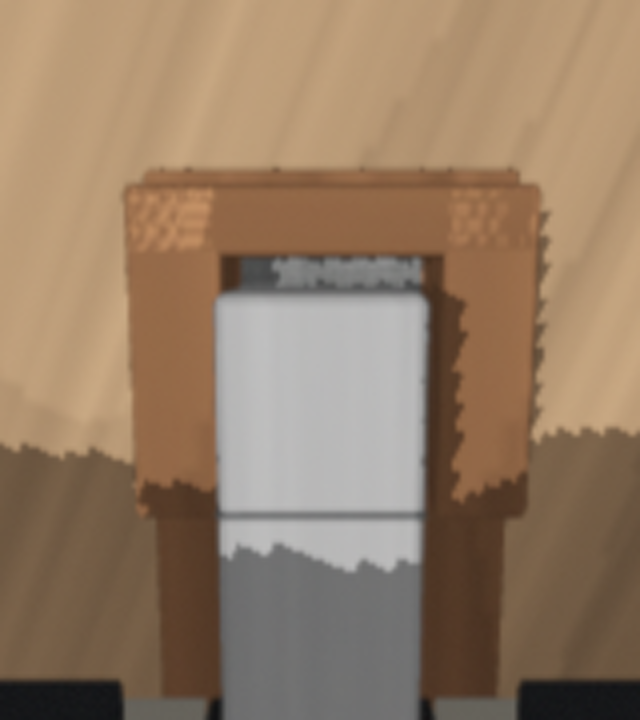

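Emit:
apply_moves([
  [[-0.01,0.04,0],[-0.03,0,0],15],
  [[0,0,0.08],[0,0,0],15],
  [[0,0,0],[0,0,0],15],
])

```text
time_s: 21.8
tcp_pos: [0.5181, 0.1981, 0.074]
eef_rot: [-179.9, 0.1, -67.1]
contact_force: [-0.9, 0.6, -3.5]
gripper_width: 0.0236
```

```bash
python3 chk.py w19
```

```text
[0.5181 0.1981 0.074 ] [-179.932     0.07    -67.1373] [-0.8854  0.5571 -3.459 ] (array([0.0036, 0.0036, 0.9832]), array([-0.0085,  0.0087, -0.0047]))
walls y [-0.0304  0.0286] x max 0.07950894406458055
bar y [-0.0123  0.0105] x 0.06553097796892511
```

Aligned to within 1 mm. Inserting.

Emit:
apply_moves([
  [[0,0,0.2],[0,0,0],15],
  [[0,0,0.25],[0,0,0],15],
  [[0,0,0.2],[0,0,0],15],
])

```text
time_s: 22.15
tcp_pos: [0.5189, 0.1988, 0.0474]
eef_rot: [-179.8, 0.1, -67.1]
contact_force: [1.1, -0.3, -3.2]
gripper_width: 0.0232
```

```bash
python3 chk.py w20
```

```text
[0.5189 0.1988 0.0474] [-179.7781    0.1042  -67.1147] [ 1.0554 -0.2824 -3.1794] (array([0.0112, 0.0299, 0.318 ]), array([-0.0277,  0.013 , -0.0019]))
walls y [-0.0292  0.0297] x max 0.07995602391384246
bar y [-0.0124  0.0104] x 0.0655308321544917
```

Emit:
apply_moves([
  [[0,0.03,0.1],[0,0,0],15],
  [[0,0,0.12],[0,0,0],15],
  [[0,0,0],[0,0,0],15],
])

```text
time_s: 22.5
tcp_pos: [0.5164, 0.1973, 0.0352]
eef_rot: [180.0, 0.0, -67.1]
contact_force: [-0.1, 0.2, -3.3]
gripper_width: 0.024
```

Emit:
apply_moves([
  [[0,0,0.04],[0,0,0],15],
  [[0,0,0.03],[0,0,0],15],
])

```text
time_s: 22.7
tcp_pos: [0.5166, 0.1975, 0.0346]
eef_rot: [180.0, 0.0, -67.1]
contact_force: [-6.2, -1.5, 11.9]
gripper_width: 0.0236
```

Seated: z 0.0346 against 0.0347 expected, with a 12 N upward reaction. Releasing.

Emit:
apply_moves([
  [[0,0,0],[0,0,0],24],
  [[0,0,0],[0,0,0],32],
  [[0,0,0],[0,0,0],40],
  [[0,0,0],[0,0,0],40],
  [[0,0,-0.3],[0,0,0],40],
])

```text
time_s: 23.2
tcp_pos: [0.5174, 0.198, 0.0478]
eef_rot: [-179.9, 0.0, -67.0]
contact_force: [0.6, 0.3, 0.5]
gripper_width: 0.04
```

Emit:
apply_moves([
  [[0,0,-0.8],[0,0,0],45],
  [[0,0,-0.9],[0,0,0],45],
  [[0,0,-0.9],[0,0,0],45],
  [[-0.6,0,-0.9],[0,0,0],45],
  [[-0.9,0,-0.8],[0,0,0],45],
])

```text
time_s: 23.7
tcp_pos: [0.4928, 0.25, 0.2265]
eef_rot: [179.8, -0.1, -67.3]
contact_force: [1.7, 1.4, 0.2]
gripper_width: 0.0452
```

Emit:
apply_moves([
  [[-0.9,0,0],[0,0,0],45],
  [[0,0,0],[0,0,0],45],
])

```text
time_s: 23.9
tcp_pos: [0.4796, 0.2882, 0.235]
eef_rot: [-179.6, 0.1, -67.2]
contact_force: [0.7, -1.4, -0.8]
gripper_width: 0.0444
```

```bash
python3 - <<'E'
from shot import *
s,c,T,W=shot("w21"); print(s["tcp_pos"],s["contact_force"])
Z=W[...,2];X=W[...,0];Y=W[...,1]; hsv=cv2.cvtColor(c["img"],cv2.COLOR_BGR2HSV)
A=(abs(X-.515)<.1)&(abs(Y-.195)<.12)&(Z<.1); A[225:]=0
p=box(W,A&(Z>.035)&(hsv[...,1]<60),"bar"); print(np.percentile(p[:,2],[2,50,98])); a,b,_=np.linalg.lstsq(np.c_[p[:,0],p[:,1],np.ones(len(p))],p[:,2],rcond=None)[0]; print("slope deg",np.degrees([a,b]))
q=W[A&(Z>.033)&(hsv[...,1]>100)]; print("walls z",np.median(q[:,2]),cv2.minAreaRect((q[:,:2]*1000).astype(np.float32)))
c=r.capture("top"); cv2.imwrite("pics/top9.png",c["img"]); W=world_map(c); W[c["z_map"]<=0]=9; Z=W[...,2];X=W[...,0];Y=W[...,1]
def reg(x0,x1,y0,y1): return (X>x0)&(X<x1)&(Y>y0)&(Y<y1)&(Z<.14)
box(W,reg(.4,.6,-.5,-.33)&(Z>.02),"bottle");box(W,reg(.4,.6,.34,.5)&(Z>.008),"tape");box(W,reg(.62,.85,-.1,.06)&(Z>.005),"mic");box(W,reg(.52,.66,-.14,-.04)&(Z>.008),"small");box(W,reg(.25,.46,-.35,-.12)&(Z>.008),"big");box(W,reg(.45,.72,-.33,-.14)&(Z>.1),"knob")
E
```

```text
[0.4796 0.2882 0.235 ] [ 0.7083 -1.3642 -0.8024]
bar 2783 mean [0.5188 0.1949 0.0418] rect c,size,ang [517.4 197.9] [ 23. 128.] 23.0 px [ 311   27   23  129 2783]
[0.0401 0.0418 0.0433]
slope deg [0.4513 0.2153]
walls z 0.03971088600793654 ((519.5096435546875, 197.5685272216797), (60.110965728759766, 157.73419189453125), 22.869375228881836)
bottle 499 mean [ 0.4968 -0.4069  0.0709] rect c,size,ang [ 497.8 -414.8] [54.5 54.1] 2.4 px [477 216  28  22 499]
tape none
mic 225 mean [ 0.753  -0.038   0.0115] rect c,size,ang [761.6 -40.7] [125.1  39.2] 7.3 px [335 114  19  44 225]
small 218 mean [ 0.5964 -0.097   0.0246] rect c,size,ang [596.7 -97.2] [89.3 17.7] 28.5 px [357 177  21  31 218]
big 1109 mean [ 0.3618 -0.2252  0.0493] rect c,size,ang [ 361.1 -227.4] [ 35.9 187.2] 37.3 px [ 388  254   64   55 1109]
knob 118 mean [ 0.6124 -0.2306  0.1166] rect c,size,ang [ 613.2 -231.9] [42.4 14.6] 39.3 px [417 173  15  16 118]
```

View pics/w21.png

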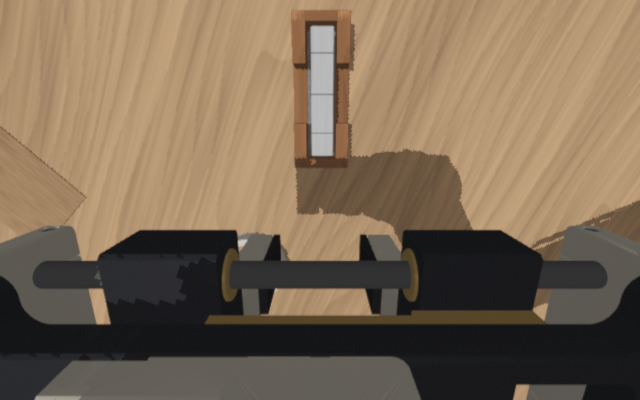

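View pics/top9.png

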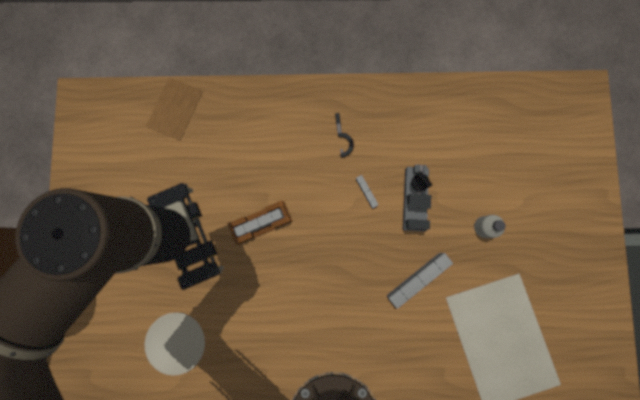

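The bar is home in the case at (322,90), 2.1 mm proud of the walls. The other things are where they stood. The tape is only hidden under the gripper, which never went below 0.2 m there. Handing in.

```bash
python3 -c "
from plant import r; print(r.close_job())"
```

```text
the job is handed in; nothing more can be done
None
```

The setting bar is home in its wooden case and the job is handed in at about 24 s, well inside the 72 s limit.

**What I did**
- I turned the knob clockwise, letting go and retaking the grip half-way, to about 2.38 rad, past the click.
- I lifted the middle-sized bar out of the clamp by its free end and set it flat on the bench.
- I then took it again by the middle, lowered it into the case until I felt the floor, released it and backed off.

**What the last checks showed**
- **Bar:** its top reads 41.8 mm against walls at 39.7 mm, so 2.1 mm proud as expected. It is level to about 0.5° and its axis matches the case's to 0.1°. It lies about 2 mm to one side of the pocket's centre, within the 4 mm clearance.
- **Knob:** it stayed past the click, with its grip bar at about the same angle as just after the turn.
- **Other things:** the bottle and the long look-alike bar read where they started, within 1 mm. The micrometer and the short bar read within 1 to 3 mm, which is camera noise; nothing came near them.

**Not confirmed:** the roll of tape was hidden under the gripper in the last top view, so I could not re-measure it. The tool never went lower than about 0.2 m near it.

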